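Load a reagent magazine in the quick clamp

TASK

Stand the empty black magazine lengthways on the bed of the quick clamp between its jaws, pull the red safety catch out, and squeeze and let go the orange trigger until the jaw grips the magazine firmly and the orange sprung pad is visibly pressed in. Only then, with it clamped, load every reagent pack on the bench upright into a bay of its own, and when all are in press the yellow release tab so that the jaw springs right back. Lift the loaded magazine into the white feed tray, flat on its floor, push the safety catch fully home again and leave the other things on the bench alone.

Things in the scene. Friction and masses are not known exactly. Their poses are not given: they have to be found in the camera images.
- clamp: Quick clamp bolted to the bench. Origin on the bench under the middle of its bed; x along the bar towards the fixed blue jaw (face at x = 100 mm, y +-38, up to z = 62), y towards the side with the red catch, z up. On the -x side: orange pad, blue moving jaw, black upright grip (x -232 to -216), orange upright trigger (x -276 to -264 at rest), bar end (x = -325, z 37 to 51 when open)
- bed (a point): Middle of the top of the clamp's flat bed, 10 mm above the bench, axes as the clamp's; the bed reaches x -146 to 120, y +-50 mm. The pad's face is 228 mm from the fixed jaw's face when the jaw is fully open
- jaw (a joint): Travel of the moving jaw towards the fixed jaw (m), 0 = fully open. Each full squeeze walks it 12 mm and it stays; pressing the release tab lets its spring draw it back to 0.
- pad (a joint): How far the orange sprung pad (front of the moving jaw; face 60 wide, z 14 to 54) is pressed back towards its jaw (m): 0 = free, 0.018 = fully in; about 2.5 N to start, 0.5 N per mm. The magazine is firmly clamped at 0.003 and more; it comes to about 0.006 with the squeeze that grips
- pad_face (a point): Middle of the face of the orange pad, 34 mm above the bench; axes as the clamp's
- trigger (a joint): Travel of the orange trigger towards the black grip (m), 0 = let go, 0.029 = fully squeezed; spring about 5 to 7 N, up to 15 N when driving the jaw. A squeeze counts once it passes 0.022; let it back below 0.005 before the next. Locked (about 1 mm of play) until the catch is out
- trigger_mid (a point): On the outer face (clamp -x side) of the orange trigger, 80 mm above the bench; moves with it. Axes as the clamp's. 60 mm from grip_mid when let go, 31 mm when fully squeezed
- grip_mid (a point): On the outer face (clamp +x side) of the fixed black grip, 80 mm above the bench. Axes as the clamp's. Grip and trigger are y +-14 wide and 100 mm tall, and are squeezed together between two fingers from above
- release (a joint): How far the yellow release tab is pressed down (m), 0 = up, 0.012 = fully down; spring 2.5 to 4.5 N. Once past about 0.006 the jaw is let go and springs back; the tab comes up by itself
- tab_top (a point): Middle of the top of the yellow release tab on top of the black grip, 121 mm above the bench when up; the tab is 14 mm (clamp x) by 28 mm (clamp y)
- catch (a joint): Red safety catch: 0 = home (trigger locked), 0.028 = fully out towards clamp +y; trigger is free from 0.020. Slides stiffly (about 2.5 N) and stays where left
- catch_knob (a point): Middle of the top of the catch's red upright knob, 72 mm above the bench; the knob is 12 mm (clamp x) by 20 mm (clamp y) and 60 mm tall (from z 12)
- magazine: Black open magazine, 174 (x) x 70 (y) x 45 mm, floor 5 mm, 0.36 kg. Origin under its middle. Four bays, each 35 (x) x 62 (y) mm, centred at x = -64.5, -25.5, 25.5, 64.5 mm. From the middle rises a post with a red handle head 18 (x) x 40 (y) mm, z 88 to 114
- feedtray: White feed tray fixed to the bench, inside 202 (x) x 98 (y) mm, floor 6 mm above the bench, rim 16 mm. Origin on the bench under its middle. The magazine goes in lengthways, either way round
- pack1: Reagent pack, blue body 28 (x) x 52 (y) x 40 mm with a grey grip tab 12 (x) x 30 (y) mm on top, z 40 to 68; 0.09 kg, bottom-heavy. Origin under its middle. May be absent. It fits a bay with its 52 mm side across the magazine, either way round; in the bay its underside is 5 mm above the magazine's
- pack2: Reagent pack, green body 28 (x) x 52 (y) x 40 mm with a grey grip tab 12 (x) x 30 (y) mm on top, z 40 to 68; 0.09 kg, bottom-heavy. Origin under its middle. May be absent. It fits a bay with its 52 mm side across the magazine, either way round; in the bay its underside is 5 mm above the magazine's
- pack3: Reagent pack, yellow body 28 (x) x 52 (y) x 40 mm with a grey grip tab 12 (x) x 30 (y) mm on top, z 40 to 68; 0.09 kg, bottom-heavy. Origin under its middle. May be absent. It fits a bay with its 52 mm side across the magazine, either way round; in the bay its underside is 5 mm above the magazine's
- pack4: Reagent pack, white body 28 (x) x 52 (y) x 40 mm with a grey grip tab 12 (x) x 30 (y) mm on top, z 40 to 68; 0.09 kg, bottom-heavy. Origin under its middle. May be absent. It fits a bay with its 52 mm side across the magazine, either way round; in the bay its underside is 5 mm above the magazine's
- tipbox: Bystander: black tip box with blue top, 122 x 82 x 80 mm; origin under its middle. Leave alone
- amberbottle: Bystander: amber bottle, 70 across, 150 tall mm; origin under its middle. Leave alone
- buffer: Bystander: white jar with blue cap, 64 across, 100 tall mm; origin under its middle. Leave alone
- beaker: Bystander: glass beaker, 76 across, 85 tall mm; origin under its middle. Leave alone
- timer: Bystander: flat white timer, 50 x 75 x 24 mm; origin under its middle. Leave alone
- vialjar: Bystander: small glass jar with green cap, 48 across, 70 tall mm; origin under its middle. Leave alone

How it is judged:
On the way, in this order (a step that is already met when the one before it is completed fails the run):
1. the magazine stands on the clamp's bed between the jaws and the safety catch is out (y of magazine in the frame of clamp between -0.025 and 0.025 m and z of magazine in the frame of clamp below 0.014 m and x of magazine in the frame of clamp between -0.05 and 0.02 m and angle between the x axis of magazine and the x axis of clamp, either way round below 0.15 rad and value of joint catch above 0.018 m and contact force between magazine and the fingers below 0.2 N), for 0.2 s.
2. the trigger has walked the jaw onto the magazine: it is against the fixed jaw and the pad is pressed in by more than 3 mm (y of magazine in the frame of clamp between -0.025 and 0.025 m and z of magazine in the frame of clamp below 0.014 m and x of magazine in the frame of clamp between -0.05 and 0.02 m and angle between the x axis of magazine and the x axis of clamp, either way round below 0.15 rad and value of joint pad above 0.003 m and x of magazine in the frame of clamp above 0.008 m), for 0.3 s.
3. with the magazine still clamped, every pack stands in a bay of it, let go (all of step 2 and z of pack1 in the frame of magazine between -0.005 and 0.013 m and y of pack1 in the frame of magazine between -0.014 and 0.014 m and x of pack1 in the frame of magazine between -0.08 and 0.08 m and angle between each of pack1, pack2, pack3, pack4's own z axis and vertical below 0.15 rad and z of pack2 in the frame of magazine between -0.005 and 0.013 m and y of pack2 in the frame of magazine between -0.014 and 0.014 m and x of pack2 in the frame of magazine between -0.08 and 0.08 m and z of pack3 in the frame of magazine between -0.005 and 0.013 m and y of pack3 in the frame of magazine between -0.014 and 0.014 m and x of pack3 in the frame of magazine between -0.08 and 0.08 m and z of pack4 in the frame of magazine between -0.005 and 0.013 m and y of pack4 in the frame of magazine between -0.014 and 0.014 m and x of pack4 in the frame of magazine between -0.08 and 0.08 m and contact force between each of pack1, pack2, pack3, pack4 and the fingers below 0.2 N), for 0.3 s.
4. the release tab has let the jaw spring back (value of joint jaw below 0.006 m and z of pack1 in the frame of magazine between -0.005 and 0.013 m and y of pack1 in the frame of magazine between -0.014 and 0.014 m and x of pack1 in the frame of magazine between -0.08 and 0.08 m and angle between each of pack1, pack2, pack3, pack4's own z axis and vertical below 0.15 rad and z of pack2 in the frame of magazine between -0.005 and 0.013 m and y of pack2 in the frame of magazine between -0.014 and 0.014 m and x of pack2 in the frame of magazine between -0.08 and 0.08 m and z of pack3 in the frame of magazine between -0.005 and 0.013 m and y of pack3 in the frame of magazine between -0.014 and 0.014 m and x of pack3 in the frame of magazine between -0.08 and 0.08 m and z of pack4 in the frame of magazine between -0.005 and 0.013 m and y of pack4 in the frame of magazine between -0.014 and 0.014 m and x of pack4 in the frame of magazine between -0.08 and 0.08 m), for 0.2 s.
At the end, for the whole second after the job is handed in: The loaded magazine stands flat on the feed tray's floor (within 20 mm of its middle, tilt under 0.06 rad, at rest) with every pack upright in a bay (underside within about 8 mm of the bay's floor); the jaw is back (under 6 mm), the trigger let go, the safety catch home (within 5 mm) (all of step 4 and x of magazine in the frame of feedtray between -0.02 and 0.02 m and y of magazine in the frame of feedtray between -0.02 and 0.02 m and z of magazine in the frame of feedtray below 0.01 m and angle between magazine's own z axis and vertical below 0.06 rad and linear speed of magazine below 0.02 m/s and value of joint each of catch, trigger below 0.005 m); the robot touches nothing.
It fails at once if a bystander is pushed more than 30 mm (distance of any of tipbox, amberbottle, buffer, beaker, timer, vialjar from where it was at the start of the episode above 0.03 m).
Of pack1, pack2, pack3, pack4 only 2 to 4 are there at a start; the rules pass over those that are not, and their reading is None.
At some moment in a run one of pack1, pack2, pack3, pack4 may be knocked a few centimetres aside while the robot is not near it.
It also fails if it takes over 210 s, if anything falls off the work surface, if the arm or the gripper's body presses on something with over 40 N, if the wrist force passes 120 N, or if a joint passes its speed limit or range.

ROBOT

A 7-joint arm with a two-finger parallel gripper is mounted at the origin on the work surface. World frame = base frame: x ahead of the robot, y to its left, z up, the work surface at z = 0. Lengths are in m, angles in rad, forces in N, time in s.
With the tool pointing down it reaches from about 0.4 to 0.875 m from the base axis. Payload 19.3 kg.
Tool frame: the origin (TCP) lies at the very end of the fingers, on their centre line; the grasp point (between the pads) lies manip.grip_depth behind it (manip.grip_depth is the distance from the TCP to the grasp point, in m); z points along the fingers, y is the line along which they close (so a half turn about z gives the same grasp; the last joint's range is limited). The gripper opens to 85 mm and grips with 20 to 120 N. Pads are 22 mm wide; open, the fingers measure 114 mm over their backs; the gripper's body (76 mm by 85 mm) begins 54 mm behind the grasp point. The pads swing forward as they close: fully open they stand 13 mm farther back than shut.
Start: joints at [1.065, 0.521, -0.036, 1.599, 0.021, 1.021, -0.113], TCP at [0.264, -0.567, 0.198] pointing down, gripper open.
Joint ranges: [-2.91, 2.91], [-0.3, 2.13], [-1.5, 1.42], [0.17, 2.43], [-1.26, 4.41], [0.16, 1.93], [-2.52, 2.52]. Speed limits (rad/s): [1.89, 1.89, 2.39, 2.39, 3.01, 3.01, 3.01].

INTERFACE

Orientations are given as a rotation vector (axis times angle).
In Python, from plant import manip gives the robot as it stands.
- The arm moves only by the tool play_rows, never from a script. Its argument "increments" is one flat list of numbers, 7 for each row, row after row: the shift along the world's x, y, z in mm, then the turn, a rotation vector about the world's x, y, z in rad, then the closure, from 0 (fully open) to 1 (shut). A call has 1 to 10 rows; each row shifts and turns the commanded pose from where the row before left it; what a row does not reach is not made up. A row lasts 1/8 s, in which the tool goes at most 62.5 mm and 10.7 degrees, less where a joint would pass 70% of its speed; a pose out of reach is approached as far as the arm can. A call is refused whole if a number of a shift passes 62.5 or a number of a turn 0.188, either way. A call with a gripper value outside its range is refused whole. The fingers move at their own pace and stop on an object; "force" is the grip in N (left out, the last holds). Time passes only in rows, so rows that do not move let the fingers close. It gives the time, the measured TCP pose, the force, the opening and the grip force at its end, in the units of the state.
- manip.observe(): the state, without advancing time (a new reading comes with each control period).
- manip.camera(name): name is "side" or "top" or "wrist"; returns the picture (420x560x3 uint8, red, green, blue); there is no depth.
- manip.calibration(name): a dict with "mtx" (3x3 intrinsics, pixels), "R" (3x3) and "t" (3): a world point X has camera coordinates R X + t. Camera axes: x right, y down, z forward; pixel columns grow to the right and rows downward; lengths in m; the calibration is good to about 2 mm. A picture is of the moment at which its call begins: read the wrist's pose just before it. calibration takes no time and is no camera call; for the wrist camera it gives the pose at the moment of the call.
- manip.close_job(): hands the job in; it is judged then, once.
The state is a dict: "time_s": time; "q": joint angles; "qd": joint speeds; "tau": joint torques, N m; "ee_pos": TCP position; "tcp_rot": TCP orientation; "ft_force": force on the tool from outside, world axes, zero at the start; "wrist_torque": the same for the moment, N m; "finger_gap": opening from 0.0 (shut) to 1.0 (fully open); "gripper_force": force on a finger pad.
Only numpy, scipy, OpenCV 4.12 (cv2) and the standard library are available. Lean on these libraries where they do the work, as an engineer would, in place of code of your own. Each camera call takes 0.05 s, during which the arm holds its last target. There are 200 camera calls.

## Working session

There is one attempt and no reset: what is moved stays moved. The work goes in short steps, Python scripts to look and compute and a tool call to move; the robot and the scene stay as the last step left them, time stands still between calls to the robot, and variables do not carry over. Pictures are saved under pics/ and viewed, at most 14 in all, crops included, and the job is handed in when it is done.

Besides the shell and the picture viewer there is one more tool, called after "Emit:" by a JSON object that holds its "method" and its "body", one argument or row to a line. play_rows: Moves the arm, as the interface text tells. Its arguments: {"type":"object","properties":{"increments":{"type":"array","items":{"type":"number"}},"force":{"type":"number"}},"required":["increments"]}

```bash
ls; mkdir -p pics
python3 - <<'E'
from plant import manip
import cv2,numpy as np
print(manip.observe(), manip.grip_depth)
for n in ("top","side"):
    c=manip.calibration(n); print(n,c)
    cv2.imwrite(f"pics/{n}0.png",manip.camera(n)[:,:,::-1])
E
```

```text
pics
{'time_s': 0.0, 'q': array([ 1.0647563 ,  0.52203778, -0.03632768,  1.60000585,  0.02119605,
        1.02110874, -0.11278993]), 'qd': array([-7.16697427e-05, -1.43753708e-04,  1.59085507e-03, -1.07288865e-03,
        1.79868224e-04,  1.08572536e-03, -2.56880968e-05]), 'tau': array([ 5.87083232e-04, -9.27102470e+01,  1.98071145e+00, -3.69927156e+01,
        1.80617021e-02,  8.37930653e-03,  7.81889685e-05]), 'ee_pos': array([ 0.26366025, -0.56624141,  0.19781172]), 'tcp_rot': array([-3.06619200e+00, -6.78963798e-01,  5.21995265e-04]), 'ft_force': array([ 0.58428573,  0.02021109, -0.04332263]), 'wrist_torque': array([-0.01721074, -0.02326258,  0.03668009]), 'gripper_force': 0.0, 'finger_gap': 0.9959301370793693} 0.0187
top {'mtx': array([[490.57268313,   0.        , 292.31228256],
       [  0.        , 490.57268313, 211.49101919],
       [  0.        ,   0.        ,   1.        ]]), 'R': array([[-0.01280992, -0.99947773, -0.02966782],
       [-0.99846601,  0.01438404, -0.05346702],
       [ 0.05386584,  0.0289374 , -0.9981288 ]]), 't': array([0.01678665, 0.53060042, 1.17619961])}
side {'mtx': array([[541.35472834,   0.        , 288.27413698],
       [  0.        , 541.35472834, 212.07949168],
       [  0.        ,   0.        ,   1.        ]]), 'R': array([[-0.81240333, -0.58257306,  0.02468705],
       [-0.31117756,  0.39735704, -0.86329364],
       [ 0.49312205, -0.70902469, -0.50409784]]), 't': array([0.41712244, 0.27657401, 0.93390421])}
```

View pics/top0.png

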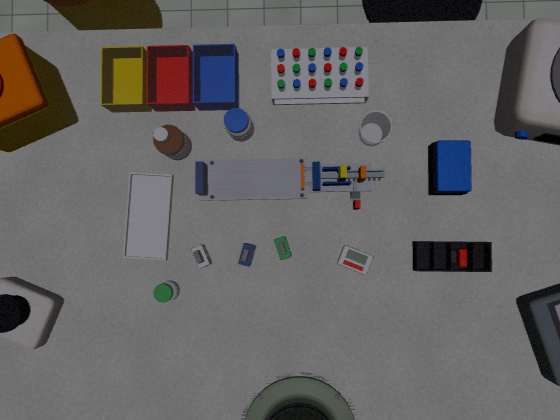

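View pics/side0.png

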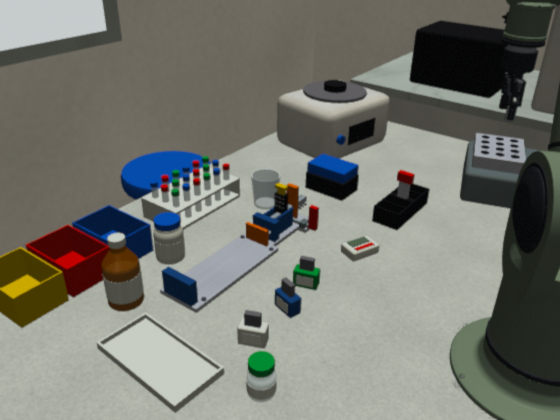

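Top view: white pack (200,257), blue (247,254), green (283,247), no yellow pack; clamp bed spans cols 195–305, row 180, with its +x pointing left in the image (fixed jaw at 200,178). Also catch (357,204), tab (343,172), trigger (363,172), magazine (452,257) and tray (148,217). The side view agrees.

```bash
cat > h.py <<'E'
from plant import manip
import cv2,numpy as np
from scipy.spatial.transform import Rotation as Ro
def ray(c,uv,z):
    "pixels -> world points on the plane at height z"
    uv=np.atleast_2d(np.asarray(uv,float)); d=np.linalg.solve(c["mtx"],np.c_[uv,np.ones(len(uv))].T)
    d=(c["R"].T@d).T; o=-c["R"].T@c["t"]
    return o+d*((z-o[2])/d[:,2])[:,None]
def proj(c,X):
    p=(c["mtx"]@(c["R"]@np.atleast_2d(X).T+c["t"][:,None])).T; return p[:,:2]/p[:,2:]
RNG=dict(red=[(0,120,70,8,255,255),(172,120,70,180,255,255)],orange=[(9,150,100,18,255,255)],yellow=[(22,130,90,35,255,255)],
 green=[(50,100,50,85,255,255)],blue=[(100,90,40,125,255,255)],black=[(0,0,0,180,255,45)],white=[(0,0,165,180,40,255)])
def blobs(img,col,z,c,roi=None,amin=8,rng=None):
    "list of (area, pixel centroid, world centre of min-area rect, size mm, yaw of long side deg) on plane z"
    hsv=cv2.cvtColor(img,cv2.COLOR_RGB2HSV); m=np.zeros(hsv.shape[:2],np.uint8)
    for r in (rng or RNG[col]): m|=cv2.inRange(hsv,r[:3],r[3:])
    if roi: k=np.zeros_like(m);k[roi[1]:roi[3],roi[0]:roi[2]]=1;m*=k
    out=[]
    for ct in cv2.findContours(m,cv2.RETR_EXTERNAL,cv2.CHAIN_APPROX_NONE)[0]:
        q=np.zeros_like(m);cv2.drawContours(q,[ct],-1,1,-1);a=int(q.sum())
        if a<amin: continue
        mo=cv2.moments(q,True);cen=(mo['m10']/mo['m00'],mo['m01']/mo['m00'])
        w=ray(c,ct[:,0,:],z)[:,:2]*1000
        (cx,cy),(a1,a2),th=cv2.minAreaRect(w.astype(np.float32))
        if a2>a1: a1,a2,th=a2,a1,th+90
        out.append((a,np.round(cen,1).tolist(),np.round(ray(c,[cen],z)[0,:2]*1000,1).tolist(),[round(cx,1),round(cy,1)],[round(a1,1),round(a2,1)],round((th+90)%180-90,1)))
    return sorted(out,reverse=True)
def show(*a,**k):
    for b in blobs(*a,**k): print(a[1],*b)
def need(b):
    s=manip.observe(); print("TCP",np.round(s['ee_pos']*1000,1),"R",np.round(Ro.from_rotvec(s['tcp_rot']).as_matrix(),3).tolist())
E
python3 - <<'E'
from h import *
im=manip.camera("top");c=manip.calibration("top")
f=lambda col,z,roi:show(im,col,z,c,roi=roi)
print("handle");f("red",.114,(400,230,500,280))
print("mag");f("black",.045,(400,230,500,280))
print("knob");f("red",.072,(330,190,380,220))
print("fixedjaw");f("blue",.062,(185,150,215,205))
print("pad");f("orange",.054,(295,155,312,195))
print("tab");f("yellow",.121,(330,155,352,185))
print("trig");f("orange",.11,(352,155,375,190))
print("packs");f("blue",.04,(230,235,265,275));f("green",.04,(265,230,300,265));f("white",.04,(185,240,215,272))
print("tray");f("white",.016,(110,160,185,270))
print("timer");f("white",.024,(330,240,380,280))
need(0)
cw=manip.calibration("wrist");R=Ro.from_rotvec(manip.observe()['tcp_rot']).as_matrix()
print("wristcam in tool",R.T@(-cw['R'].T@cw['t']-manip.observe()['ee_pos']),(cw['R']@R).round(3),cw['mtx'])
E
```

```text
handle
red 139 [462.6, 257.4] [419.4, -365.2] [419.2, -364.9] [37.4, 15.2] -1.8
mag
black 2306 [451.7, 256.1] [419.7, -361.5] [419.8, -362.0] [180.2, 68.5] 88.3
knob
red 42 [357.1, 203.6] [543.7, -141.6] [542.8, -142.5] [18.5, 11.5] -1.1
fixedjaw
blue 223 [199.0, 177.4] [611.6, 226.7] [611.5, 226.7] [73.5, 14.2] -0.2
pad
orange 75 [302.0, 175.7] [612.8, -15.4] [613.2, -15.5] [59.2, 4.7] -0.8
tab
yellow 78 [343.3, 170.4] [614.5, -107.6] [613.1, -106.9] [26.7, 13.2] -1.1
trig
orange 60 [363.0, 171.5] [612.7, -152.2] [612.7, -152.2] [24.7, 8.9] -1.2
packs
blue 240 [246.1, 254.2] [429.6, 119.7] [429.4, 119.9] [50.6, 26.7] -17.0
green 239 [282.3, 247.8] [443.8, 33.7] [443.9, 33.4] [50.1, 26.2] 17.8
tray
timer
TCP [ 263.7 -566.3  198. ] R [[0.907, 0.422, -0.0], [0.422, -0.907, 0.001], [-0.0, -0.001, -1.0]]
wristcam in tool [ 0.08488089  0.00090459 -0.17555112] [[-0.001  1.     0.   ]
 [-0.946 -0.001 -0.324]
 [-0.324 -0.001  0.946]] [[289.67935494   0.         277.81870979]
 [  0.         289.67935494 210.55583199]
 [  0.           0.           1.        ]]
```

Emit:
{"method": "play_rows", "body": {
  "increments": [26,33.7,0,0,0,-0.078,0,26,33.7,0,0,0,-0.078,0,26,33.7,0,0,0,-0.078,0,26,33.7,0,0,0,-0.078,0,26,33.7,0,0,0,-0.078,0,26,33.7,0,0,0,-0.076,0,0,0,0,0,0,0,0]
}}

```text
time_s: 1.02
ee_pos: [0.4219, -0.3615, 0.1983]
tcp_rot: [-3.14, 0.041, -0.001]
ft_force: [0.1, -1.0, 0.1]
finger_gap: 1.0
gripper_force: 0.0
```

Run:
```python
from h import *
need(0)
c=manip.calibration("wrist");im=manip.camera("wrist");cv2.imwrite("pics/w1.png",im[:,:,::-1])
show(im,"red",.114,c); show(im,"black",.045,c,amin=500)
```

```text
TCP [ 421.9 -361.5  198.3] R [[1.0, -0.026, 0.0], [-0.026, -1.0, 0.001], [0.0, -0.001, -1.0]]
red 743 [283.8, 204.4] [424.1, -367.1] [423.5, -366.9] [38.7, 17.7] -0.6
red 323 [44.7, 73.5] [541.5, -174.2] [541.1, -174.2] [18.0, 11.0] -0.3
red 313 [98.1, 203.4] [429.9, -192.5] [429.8, -192.7] [37.0, 7.7] 67.1
black 47534 [303.7, 353.7] [175.2, -391.9] [225.0, -357.6] [889.8, 362.2] 88.5
black 8523 [282.8, 182.8] [428.5, -367.3] [425.7, -367.0] [172.4, 74.0] 88.4
black 1211 [24.7, 19.0] [599.4, -118.2] [601.7, -121.5] [61.1, 26.9] 88.4
black 1098 [275.9, 45.9] [569.3, -363.5] [570.5, -363.0] [80.9, 15.1] 88.4
```

View pics/w1.png

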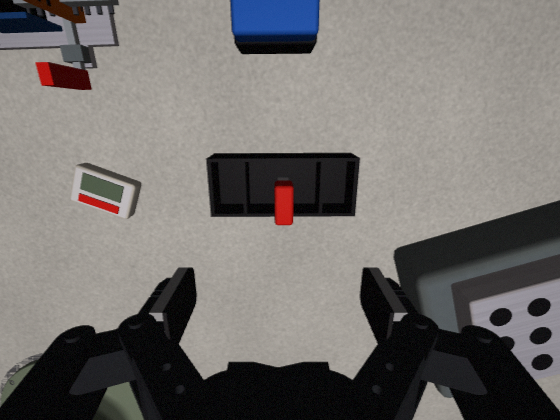

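Wrist view: magazine handle head at (284,204), bays at row 185; timer (105,190) to the left; nothing between the fingers and the handle.

Emit:
{"method": "play_rows", "body": {
  "increments": [0,-4.5,-40,0,0,0,0,0,0,-40,0,0,0,0,0,0,-34,0,0,0,0,0,0,0,0,0,0,0.3,0,0,0,0,0,0,0.85,0,0,0,0,0,0,0.85,0,0,0,0,0,0,0.85,0,0,0,0,0,0,0.85,0,0,0,0,0,0,0.85],
  "force": 50
}}

```text
time_s: 2.2
ee_pos: [0.4199, -0.3689, 0.0846]
tcp_rot: [3.141, -0.047, 0.0]
ft_force: [-0.2, 1.0, 0.0]
finger_gap: 0.154
gripper_force: 0.0
```

Run:
```python
from h import *
need(0);print(manip.observe()['finger_gap'],manip.observe()['gripper_force'])
c=manip.calibration("wrist");im=manip.camera("wrist");cv2.imwrite("pics/w2.png",im[:,:,::-1])
```

```text
TCP [ 419.9 -368.9   84.6] R [[1.0, -0.03, 0.0], [-0.03, -1.0, -0.0], [0.0, 0.0, -1.0]]
0.15390321451359895 0.0
```

View pics/w2.png

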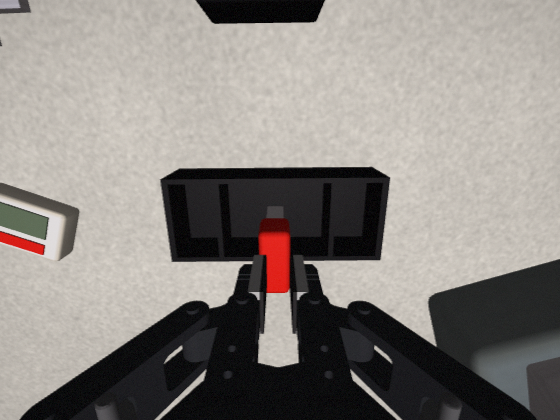

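The head (275,255) lies between the pads but isn't quite squeezed at 0.85, so the closure scale is non-linear. I'll command full closure, then lift.

Emit:
{"method": "play_rows", "body": {
  "increments": [0,0,0,0,0,0,1,0,0,0,0,0,0,1,0,0,0,0,0,0,1,0,0,20,0,0,0,1,0,0,40,0,0,0,1,0,0,40,0,0,0,1,0,0,0,0,0,0,1],
  "force": 60
}}

```text
time_s: 3.12
ee_pos: [0.4209, -0.3698, 0.1871]
tcp_rot: [3.139, -0.048, 0.006]
ft_force: [-0.2, 0.3, -0.4]
finger_gap: -0.001
gripper_force: 0.0
```

Run:
```python
from h import *
need(0)
c=manip.calibration("wrist");im=manip.camera("wrist");cv2.imwrite("pics/w3.png",im[:,:,::-1])
show(im,"red",.114,c)
ct=manip.calibration("top");it=manip.camera("top");show(it,"red",.114,ct,roi=(400,230,500,280))
s=manip.camera("side");cs=manip.calibration("side");show(s,"red",.114,cs,roi=(380,150,440,230))
print(proj(cs,[.4193,-.365,.114]),proj(cs,[.421,-.370,.187]),proj(c,manip.observe()['ee_pos']))
cv2.imwrite("pics/s3.png",cv2.resize(s[60:260,340:560],None,fx=3,fy=3)[:,:,::-1])
```

```text
TCP [ 420.9 -369.8  187.1] R [[1.0, -0.03, 0.004], [-0.03, -1.0, -0.003], [0.004, 0.003, -1.0]]
red 795 [274.5, 207.7] [424.0, -367.1] [423.3, -367.0] [38.1, 17.4] -1.9
red 345 [25.0, 72.5] [541.2, -176.5] [541.0, -176.5] [17.7, 11.0] 0.2
red 331 [85.3, 206.9] [430.3, -196.6] [430.2, -196.7] [36.7, 7.4] 67.5
red 8 [73.4, 88.9] [528.3, -211.2] [528.2, -211.0] [5.0, 0.7] -83.3
red 105 [461.7, 256.4] [421.6, -363.3] [419.2, -364.9] [37.4, 15.2] -1.8
red 74 [405.7, 173.8] [417.4, -359.1] [412.6, -355.0] [56.4, 34.2] -11.9
[[406.03929752 172.80757997]] [[410.33248816 144.74413131]] [[276.10766958 245.71589656]]
```

View pics/s3.png

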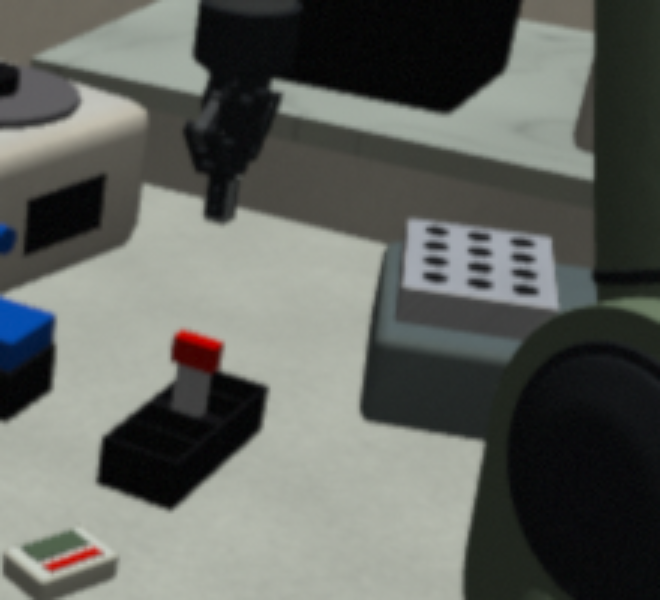

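View pics/w3.png

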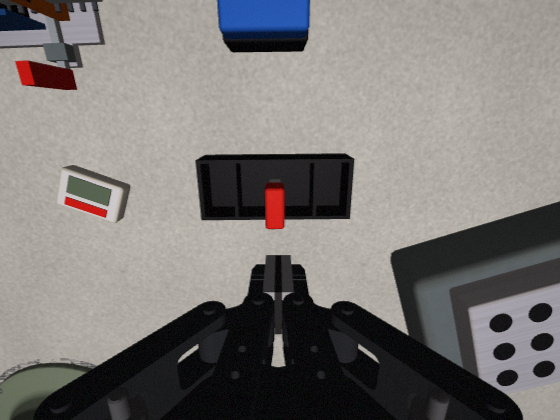

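Run:
```python
from h import *
cs=manip.calibration("side");ct=manip.calibration("top");c=manip.calibration("wrist")
p=manip.observe()['ee_pos']
for dz in (0,.01,.02,.03,.04): 
  q=p+[0,0,dz]; print(dz,proj(cs,q),proj(c,q))
print(c['R']@p+c['t'])
```

```text
0 [[410.47223033 146.32032794]] [[277.82768169 245.92521548]]
0.01 [[411.04690195 142.48354558]] [[277.81836058 252.84843022]]
0.02 [[411.6260323  138.61699458]] [[277.80803056 260.52101141]]
0.03 [[412.20967348 134.72032714]] [[277.79651845 269.07158712]]
0.04 [[412.7978784 130.79319  ]] [[277.78360902 278.66001058]]
[5.99842313e-06 2.36472287e-02 1.93673547e-01]
```

Here the fingertips show ~30 mm higher than the reported TCP (row 256 vs 230 in the wrist view, row 133 vs 146 in the side view), so they closed above the handle. I'll go 30 mm lower, which still clears the rim if the reading is right after all.

Emit:
{"method": "play_rows", "body": {
  "increments": [0,3,0,0,0,0,0,0,0,-30,0,0,0,0,0,0,-40,0,0,0,0,0,0,-40,0,0,0,0,0,0,-21,0,0,0,0,0,0,0,0,0,0,0.6,0,0,0,0,0,0,1,0,0,0,0,0,0,1,0,0,0,0,0,0,1,0,0,0,0,0,0,1],
  "force": 60
}}

```text
time_s: 4.53
ee_pos: [0.4202, -0.3662, 0.0543]
tcp_rot: [3.14, -0.048, 0.002]
ft_force: [-0.9, 0.8, 8.0]
finger_gap: 0.202
gripper_force: 58.7
```

Emit:
{"method": "play_rows", "body": {
  "increments": [0,0,10,0,0,0,1,0,0,30,0,0,0,1,0,0,40,0,0,0,1,0,10,30,0,0,0,1,0,30,0,0,0,0,1,0,40,0,0,0,0,1,0,40,0,0,0,0,1,0,40,0,0,0,0.031,1,0,40,0,0,0,0,1,0,40,0,0,0,0,1]
}}

```text
time_s: 5.78
ee_pos: [0.4196, -0.1246, 0.164]
tcp_rot: [3.141, 0.001, 0.001]
ft_force: [1.7, 0.3, -4.2]
finger_gap: 0.201
gripper_force: 59.1
```

Emit:
{"method": "play_rows", "body": {
  "increments": [0,40,0,0,0,0,1,0,40,0,0,0,0,1,0,40,0,0,0,0,1,0,40,0,0,0,0,1,0,40,0,0,0,0,1,0,30,0,0,0,0,1,0,22,0,0,0,0,1,10,0,0,0,0,0,1,20,0,0,0,0,0,1,0,0,0,0,0,0,1]
}}

```text
time_s: 7.02
ee_pos: [0.4509, 0.1253, 0.1636]
tcp_rot: [3.141, -0.001, 0.001]
ft_force: [-1.1, -0.1, -3.1]
finger_gap: 0.198
gripper_force: 59.3
```

Run:
```python
from h import *
need(0);print(manip.observe()['finger_gap'],manip.observe()['gripper_force'])
s=manip.camera("side");im=manip.camera("top")
v=np.hstack([cv2.resize(s[100:340,120:360],(400,400)),cv2.resize(im[120:280,180:340],(400,400))])
cv2.imwrite("pics/m4.png",v[:,:,::-1])
```

```text
TCP [450.9 125.3 163.6] R [[1.0, -0.001, 0.001], [-0.001, -1.0, -0.0], [0.001, 0.0, -1.0]]
0.19841302782932535 59.2632919549942
```

View pics/m4.png

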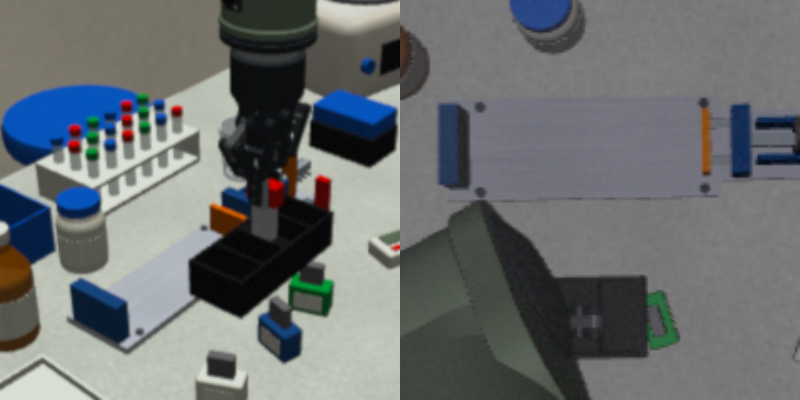

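Side crop: magazine held level at (260,255), well above the packs. The top crop shows the bed clear. Next: over the bed and down.

Emit:
{"method": "play_rows", "body": {
  "increments": [35,0,0,0,0,0,1,40,0,0,0,0,0,1,40,0,0,0,0,0,1,35,0,0,0,0,0,1,10.5,0,-10,0,0,0,1,0,0,-30,0,0,0,1,0,0,-30,0,0,0,1,0,0,-15,0,0,0,1,0,0,-8,0,0,0,1,0,0,0,0,0,0,1]
}}

```text
time_s: 8.38
ee_pos: [0.6103, 0.1261, 0.0706]
tcp_rot: [3.142, 0.001, -0.0]
ft_force: [0.3, -0.0, -3.4]
finger_gap: 0.198
gripper_force: 59.1
```

Run:
```python
from h import *
need(0);print(manip.observe()['ft_force'])
c=manip.calibration("wrist");im=manip.camera("wrist");cv2.imwrite("pics/w5.png",im[:,:,::-1])
show(im,"orange",.054,c);show(im,"blue",.062,c,amin=200);show(im,"red",.114,c)
```

```text
TCP [610.3 126.1  70.6] R [[1.0, 0.001, -0.0], [0.001, -1.0, -0.0], [-0.0, 0.0, -1.0]]
[ 0.29460648 -0.01167432 -3.35780824]
orange 947 [476.4, 225.2] [618.5, -15.6] [616.4, -15.8] [60.1, 9.0] 0.1
orange 516 [3.9, 116.4] [692.5, 298.9] [691.4, 298.5] [42.1, 6.1] -17.3
blue 6961 [260.4, 29.5] [738.3, 135.7] [734.8, 135.9] [69.6, 34.7] 90.0
blue 5986 [518.9, 222.4] [623.7, -38.2] [623.0, -39.8] [81.1, 56.5] 11.2
blue 3345 [133.5, 221.4] [624.6, 224.3] [621.9, 224.1] [89.5, 35.1] -11.5
blue 394 [287.2, 356.7] [506.8, 118.5] [506.9, 117.0] [21.3, 19.7] 89.9
red 3262 [278.0, 284.0] [609.1, 126.0] [607.5, 126.0] [55.2, 20.0] -0.0
red 211 [532.5, 407.5] [519.2, -34.0] [519.9, -30.4] [27.9, 6.2] 67.2
```

View pics/w5.png

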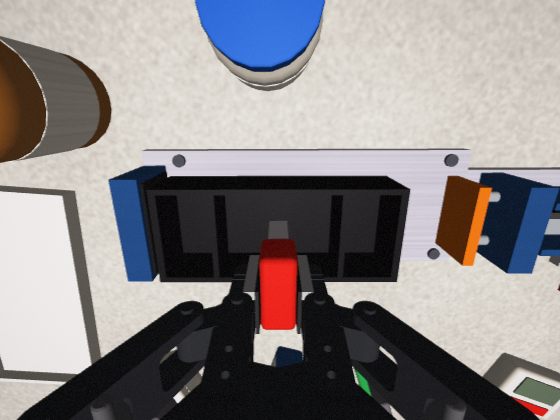

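Magazine is over the bed, its left end near column 150–160, beside the fixed jaw. The pad at (465,220) is clear. I'll check the gap numerically.

Run:
```python
from h import *
c=manip.calibration("wrist")
for n,p in dict(mag_end_top_near=[.577,.213,.061],mag_far=[.647,.213,.061],magR_near=[.577,.039,.061],magR_far=[.647,.039,.061],jaw_near=[.5745,.2175,.062],jaw_far=[.6505,.2175,.062],bedcorner=[.6625,-.0285,.010],pad_near=[.5825,-.0105,.054],pad_far=[.6425,-.0105,.054]).items(): print(n,proj(c,p).round(0))
im=cv2.imread("pics/w5.png");
g=cv2.cvtColor(im,cv2.COLOR_BGR2HSV)
for r in (180,200,220,240,260,276): print(r,[tuple(g[r,k]) for k in range(136,166,3)])
```

```text
mag_end_top_near [[160. 281.]]
mag_far [[146. 189.]]
magR_near [[396. 281.]]
magR_far [[410. 189.]]
jaw_near [[154. 285.]]
jaw_far [[138. 185.]]
bedcorner [[469. 155.]]
pad_near [[459. 270.]]
pad_far [[476. 193.]]
180 [(np.uint8(107), np.uint8(186), np.uint8(81)), (np.uint8(107), np.uint8(190), np.uint8(51)), (np.uint8(109), np.uint8(175), np.uint8(54)), (np.uint8(106), np.uint8(214), np.uint8(50)), (np.uint8(120), np.uint8(14), np.uint8(18)), (np.uint8(150), np.uint8(17), np.uint8(15)), (np.uint8(165), np.uint8(46), np.uint8(11)), (np.uint8(45), np.uint8(96), np.uint8(16)), (np.uint8(15), np.uint8(96), np.uint8(16)), (np.uint8(120), np.uint8(255), np.uint8(3))]
200 [(np.uint8(108), np.uint8(183), np.uint8(141)), (np.uint8(109), np.uint8(182), np.uint8(91)), (np.uint8(111), np.uint8(85), np.uint8(42)), (np.uint8(120), np.uint8(31), np.uint8(25)), (np.uint8(150), np.uint8(15), np.uint8(35)), (np.uint8(135), np.uint8(13), np.uint8(39)), (np.uint8(120), np.uint8(26), np.uint8(40)), (np.uint8(120), np.uint8(85), np.uint8(12)), (np.uint8(45), np.uint8(32), np.uint8(16)), (np.uint8(45), np
[... 1181 characters left out ...]
nt8(138)), (np.uint8(108), np.uint8(145), np.uint8(44)), (np.uint8(90), np.uint8(10), np.uint8(26)), (np.uint8(0), np.uint8(0), np.uint8(32)), (np.uint8(110), np.uint8(21), np.uint8(36)), (np.uint8(110), np.uint8(26), np.uint8(30))]
276 [(np.uint8(108), np.uint8(181), np.uint8(137)), (np.uint8(108), np.uint8(188), np.uint8(136)), (np.uint8(108), np.uint8(183), np.uint8(139)), (np.uint8(108), np.uint8(188), np.uint8(137)), (np.uint8(108), np.uint8(185), np.uint8(135)), (np.uint8(108), np.uint8(189), np.uint8(108)), (np.uint8(110), np.uint8(172), np.uint8(52)), (np.uint8(23), np.uint8(14), np.uint8(223)), (np.uint8(100), np.uint8(46), np.uint8(33)), (np.uint8(110), np.uint8(23), np.uint8(34))]
```

Predicted magazine and jaw edges fit the image, gap ≈ 4 mm. Set down and let go, then to the catch.

Emit:
{"method": "play_rows", "body": {
  "increments": [0,0,-4,0,0,0,1,0,0,-2.3,0,0,0,1,0,0,0,0,0,0,1,0,0,0,0,0,0,0.5,0,0,0,0,0,0,0.4,0,0,0,0,0,0,0.4,0,0,20,0,0,0,0.4,0,0,40,0,0,0,0.4,0,-30,10,0,0,0,0.4,-12,-40,0,0,0,0,0.4]
}}

```text
time_s: 9.68
ee_pos: [0.5994, 0.0562, 0.1365]
tcp_rot: [-3.141, -0.003, -0.005]
ft_force: [-0.1, -1.2, -0.5]
finger_gap: 0.603
gripper_force: 0.0
```

Emit:
{"method": "play_rows", "body": {
  "increments": [-15,-40,0,0,0,0,0.4,-15,-40,0,0,0,0,0.4,-15,-40,0,0,0,0,0.4,-10,-40,0,0,0,0,0.4,0,-30,0,0,0,0,0.4,0,-8,0,0,0,0,0.4,0,0,0,0,0,0,0.4]
}}

```text
time_s: 10.55
ee_pos: [0.5436, -0.1417, 0.1348]
tcp_rot: [-3.141, -0.001, -0.001]
ft_force: [0.5, 0.6, -0.0]
finger_gap: 0.601
gripper_force: 0.0
```

Run:
```python
from h import *
need(0)
c=manip.calibration("wrist");im=manip.camera("wrist");cv2.imwrite("pics/w6.png",im[:,:,::-1])
show(im,"red",.072,c);show(im,"yellow",.121,c);show(im,"orange",.112,c)
ct=manip.calibration("top");it=manip.camera("top");show(it,"red",.124,ct,roi=(190,150,300,205));show(it,"black",.055,ct,roi=(190,150,300,205),amin=100)
```

```text
TCP [ 543.6 -141.7  134.8] R [[1.0, 0.001, 0.001], [0.001, -1.0, 0.0], [0.001, -0.0, -1.0]]
red 310 [271.0, 312.8] [440.2, -134.9] [440.1, -135.1] [41.1, 8.8] 67.1
red 286 [279.0, 210.5] [547.2, -142.8] [547.1, -142.8] [19.3, 10.6] -0.0
yellow 1051 [224.4, 130.4] [617.4, -108.1] [617.0, -108.1] [27.5, 14.6] 0.3
orange 704 [295.1, 128.8] [617.8, -153.2] [617.4, -153.1] [25.5, 11.5] -0.4
orange 696 [129.9, 124.5] [620.6, -44.6] [619.4, -44.6] [45.5, 6.3] -0.0
red 149 [238.2, 174.4] [608.9, 125.4] [608.8, 125.9] [38.0, 17.8] -0.4
black 1083 [260.2, 179.7] [604.8, 83.2] [606.6, 122.8] [168.6, 72.0] -89.8
black 329 [216.6, 176.0] [615.2, 186.5] [609.2, 183.4] [73.7, 66.5] 86.8
```

View pics/w6.png

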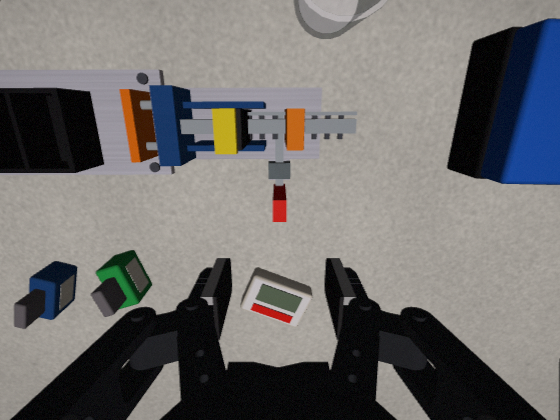

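Knob at (279,205) lies straight ahead of the open fingers and the timer is behind it, clear. Descend, grip and pull 28 mm towards −x.

Emit:
{"method": "play_rows", "body": {
  "increments": [1.5,-1,-40,0,0,0,0.4,0,0,-40,0,0,0,0.4,0,0,-30,0,0,0,0.4,0,0,-10,0,0,0,0.4,0,0,0,0,0,0,1,0,0,0,0,0,0,1,0,0,0,0,0,0,1,0,0,0,0,0,0,1],
  "force": 40
}}

```text
time_s: 11.65
ee_pos: [0.5456, -0.143, 0.0153]
tcp_rot: [3.141, 0.001, 0.003]
ft_force: [-1.0, 0.3, 8.4]
finger_gap: 0.132
gripper_force: 44.0
```

Emit:
{"method": "play_rows", "body": {
  "increments": [-7,0,0,0,0,0,1,-7,0,0,0,0,0,1,-7,0,0,0,0,0,1,-7,0,0,0,0,0,1,-1,0,0,0,0,0,1,0,0,0,0,0,0,1]
}}

```text
time_s: 12.4
ee_pos: [0.5193, -0.1429, 0.0155]
tcp_rot: [3.141, 0.002, 0.011]
ft_force: [13.4, -1.1, -3.0]
finger_gap: 0.13
gripper_force: 42.3
```

Run:
```python
from h import *
need(0);print(manip.observe()['ft_force'])
```

```text
TCP [ 519.3 -142.9   15.5] R [[1.0, 0.001, 0.007], [0.001, -1.0, -0.0], [0.007, 0.0, -1.0]]
[13.42899913 -1.09745029 -2.97100963]
```

Catch hit its stop (13 N), so it's out. Release it, rise, and go behind the trigger with shut fingers: the clamp is bolted, so pushing will squeeze the trigger.

Emit:
{"method": "play_rows", "body": {
  "increments": [1,0,0,0,0,0,0.6,0,0,0,0,0,0,0.6,0,0,20,0,0,0,0.6,0,0,40,0,0,0,0.6,0,-20,45,0,0,0,1,30,-27,0,0,0,0,1,40,-7,0,0,0,0,1,24,0,0,0,0,0,1,0,0,0,0,0,0,1]
}}

```text
time_s: 13.52
ee_pos: [0.6116, -0.1965, 0.1186]
tcp_rot: [-3.141, -0.002, 0.0]
ft_force: [-0.2, 0.9, -0.3]
finger_gap: -0.004
gripper_force: 0.0
```

Emit:
{"method": "play_rows", "body": {
  "increments": [0,0,-35,0,0,0,1,0,0,-30,0,0,0,1,0,8,0,0,0,0,1,0,8,0,0,0,0,1,0,4,0,0,0,0,1,0,0,0,0,0,0,1]
}}

```text
time_s: 14.28
ee_pos: [0.6113, -0.1765, 0.0551]
tcp_rot: [3.141, 0.002, 0.002]
ft_force: [-0.2, 0.1, -0.5]
finger_gap: -0.001
gripper_force: 0.0
```

Run:
```python
from h import *
need(0);print(manip.observe()['ft_force'])
ct=manip.calibration("top");it=manip.camera("top")
show(it,"red",.124,ct,roi=(190,150,300,205));show(it,"red",.072,ct,roi=(330,190,380,240))
s=manip.camera("side");im=manip.camera("wrist")
v=np.hstack([cv2.resize(s[130:270,200:360],(480,420)),im[0:420,150:430]])
cv2.imwrite("pics/m7.png",v[:,:,::-1])
```

```text
TCP [ 611.3 -176.5   55.1] R [[1.0, 0.001, 0.001], [0.001, -1.0, -0.0], [0.001, 0.0, -1.0]]
[-0.2468818   0.08474071 -0.46383049]
red 145 [238.4, 174.5] [608.8, 125.1] [608.8, 125.9] [38.0, 17.8] -0.4
red 54 [357.5, 215.0] [517.4, -142.0] [517.4, -142.0] [18.5, 11.5] -1.1
```

View pics/m7.png

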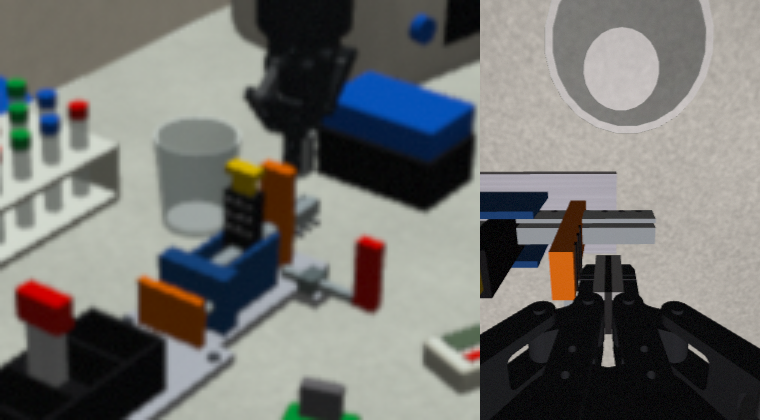

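Catch out by 26 mm (knob at x = 517). The shut fingertips (608,258) are just right of the trigger (563,270) with a small gap. Lower a little and push.

Emit:
{"method": "play_rows", "body": {
  "increments": [0,0,-8,0,0,0,1,0,8,0,0,0,0,1,0,8,0,0,0,0,1,0,0,0,0,0,0,1]
}}

```text
time_s: 14.92
ee_pos: [0.6102, -0.1611, 0.0456]
tcp_rot: [3.141, 0.001, -0.002]
ft_force: [-1.5, -8.4, -6.1]
finger_gap: -0.0
gripper_force: 4.1
```

Emit:
{"method": "play_rows", "body": {
  "increments": [0,5,0,0,0,0,1,0,5,0,0,0,0,1,0,0,0,0,0,0,1]
}}

```text
time_s: 15.3
ee_pos: [0.6102, -0.1514, 0.0457]
tcp_rot: [3.14, 0.001, -0.002]
ft_force: [-0.1, -8.5, -4.7]
finger_gap: 0.002
gripper_force: 4.3
```

Emit:
{"method": "play_rows", "body": {
  "increments": [0,5,0,0,0,0,1,0,0,0,0,0,0,1]
}}

```text
time_s: 15.55
ee_pos: [0.6102, -0.1469, 0.0457]
tcp_rot: [3.14, 0.0, -0.002]
ft_force: [0.2, -10.7, -5.7]
finger_gap: 0.001
gripper_force: 5.1
```

Run:
```python
from h import *
need(0)
ct=manip.calibration("top");it=manip.camera("top")
show(it,"orange",.11,ct,roi=(340,155,375,190));show(it,"orange",.054,ct,roi=(270,155,320,195))
s=manip.camera("side");im=manip.camera("wrist");c=manip.calibration("wrist");show(im,"orange",.112,c)
```

```text
TCP [ 610.2 -146.9   45.7] R [[1.0, 0.0, -0.001], [0.0, -1.0, -0.002], [-0.001, 0.002, -1.0]]
orange 70 [294.8, 176.6] [610.9, 1.4] [612.3, 1.4] [57.1, 6.4] 1.7
orange 1127 [42.7, 239.6] [645.5, -50.3] [644.1, -50.3] [38.6, 5.4] 0.1
orange 1114 [235.9, 280.6] [625.8, -129.0] [623.9, -129.3] [24.8, 11.2] -0.1
```

The first squeeze walked the jaw (pad −15 → about 0). Repeat, watching the pad.

Emit:
{"method": "play_rows", "body": {
  "increments": [0,-14,0,0,0,0,1,0,-14,0,0,0,0,1,0,0,0,0,0,0,1,0,8,0,0,0,0,1,0,8,0,0,0,0,1,0,8,0,0,0,0,1,0,5,0,0,0,0,1,0,0,0,0,0,0,1]
}}

```text
time_s: 16.7
ee_pos: [0.6108, -0.1451, 0.0462]
tcp_rot: [3.14, 0.002, 0.0]
ft_force: [-0.3, -9.8, -0.3]
finger_gap: 0.006
gripper_force: 5.0
```

```bash
cat > pad.py <<'E'
from h import *
need(0);print(manip.observe()['ft_force'].round(1))
ct=manip.calibration("top");it=manip.camera("top")
show(it,"orange",.11,ct,roi=(330,155,375,190));show(it,"orange",.054,ct,roi=(260,155,325,195));show(it,"blue",.062,ct,roi=(270,140,340,205));show(it,"red",.124,ct,roi=(190,150,300,205))
E
python3 pad.py
```

```text
TCP [ 610.8 -145.1   46.2] R [[1.0, 0.001, 0.0], [0.001, -1.0, -0.001], [0.0, 0.001, -1.0]]
[-0.3 -9.8 -0.3]
orange 74 [289.0, 176.2] [612.1, 15.2] [612.5, 15.1] [56.9, 4.7] -0.7
blue 211 [302.6, 175.1] [613.0, -17.0] [611.0, -16.7] [65.8, 16.4] -0.8
blue 47 [331.4, 182.1] [595.6, -83.9] [595.8, -82.9] [37.2, 4.7] 89.1
blue 24 [327.5, 167.7] [629.5, -75.4] [629.7, -75.0] [26.5, 6.5] -80.6
red 146 [238.3, 174.4] [609.0, 125.2] [608.8, 125.9] [38.1, 17.8] -0.4
```

Emit:
{"method": "play_rows", "body": {
  "increments": [0,-14,0,0,0,0,1,0,-14,0,0,0,0,1,0,0,0,0,0,0,1,0,8,0,0,0,0,1,0,8,0,0,0,0,1,0,8,0,0,0,0,1,0,4,0,0,0,0,1,0,0,0,0,0,0,1]
}}

```text
time_s: 17.75
ee_pos: [0.6108, -0.1453, 0.0462]
tcp_rot: [3.14, 0.001, 0.0]
ft_force: [-0.5, -10.8, -0.4]
finger_gap: -0.001
gripper_force: 5.6
```

Emit:
{"method": "play_rows", "body": {
  "increments": [0,-14,0,0,0,0,1,0,-14,0,0,0,0,1,0,0,0,0,0,0,1,0,8,0,0,0,0,1,0,8,0,0,0,0,1,0,8,0,0,0,0,1,0,4,0,0,0,0,1,0,0,0,0,0,0,1]
}}

```text
time_s: 18.75
ee_pos: [0.6107, -0.146, 0.0462]
tcp_rot: [3.14, 0.0, 0.0]
ft_force: [1.6, -13.3, -1.1]
finger_gap: -0.004
gripper_force: 6.5
```

```bash
python3 pad.py
```

```text
TCP [ 610.7 -146.    46.2] R [[1.0, 0.0, 0.0], [0.0, -1.0, -0.002], [0.0, 0.002, -1.0]]
[  1.6 -13.3  -1.1]
orange 77 [279.1, 176.3] [612.2, 38.6] [612.9, 37.6] [56.9, 7.1] -0.6
blue 205 [292.9, 175.5] [612.6, 5.6] [611.4, 5.2] [66.5, 17.4] 1.9
blue 48 [331.4, 182.1] [595.6, -83.8] [595.8, -82.9] [37.2, 4.7] 89.1
blue 23 [327.7, 167.6] [629.8, -75.9] [629.8, -75.3] [26.0, 4.5] -85.7
blue 10 [332.5, 185.0] [588.7, -86.3] [588.7, -86.3] [20.9, 0.0] 89.1
red 141 [236.5, 174.7] [608.5, 129.2] [608.9, 129.3] [38.0, 15.6] -0.4
```

Emit:
{"method": "play_rows", "body": {
  "increments": [0,-14,0,0,0,0,1,0,-14,0,0,0,0,1,0,0,0,0,0,0,1,0,8,0,0,0,0,1,0,8,0,0,0,0,1,0,8,0,0,0,0,1,0,4,0,0,0,0,1,0,1,0,0,0,0,1]
}}

```text
time_s: 19.8
ee_pos: [0.6107, -0.1464, 0.0462]
tcp_rot: [3.138, -0.001, 0.001]
ft_force: [-0.3, -21.1, -2.1]
finger_gap: -0.003
gripper_force: 10.1
```

```bash
python3 pad.py
```

```text
TCP [ 610.7 -146.4   46.2] R [[1.0, -0.001, 0.0], [-0.001, -1.0, -0.003], [0.0, 0.003, -1.0]]
[ -0.3 -21.1  -2.1]
orange 75 [279.0, 176.0] [612.9, 38.7] [612.9, 38.7] [56.9, 4.7] -0.7
blue 215 [288.3, 176.1] [611.2, 16.6] [611.6, 16.0] [65.9, 16.4] -0.7
blue 46 [331.5, 182.1] [595.5, -84.0] [595.8, -82.9] [37.2, 4.7] 89.1
blue 27 [327.9, 167.7] [629.4, -76.3] [627.6, -76.5] [28.0, 7.1] 89.0
red 141 [236.5, 174.7] [608.5, 129.2] [608.9, 129.3] [38.0, 15.6] -0.4
```

Pad stays at 38.7 while the jaw came up to it (33 → 22 mm apart): the pad is pressed in and the magazine is against the fixed jaw. Retract and look at the packs.

Emit:
{"method": "play_rows", "body": {
  "increments": [0,-14,0,0,0,0,1,0,-20,0,0,0,0,1,0,0,30,0,0,0,1,0,0,40,0,0,0,1,0,0,40,0,0,0,0.5,-20,30,0,0,0,-0.157,0.4,-30,40,0,0,0,-0.157,0.4,-40,40,0,0,0,-0.157,0.4,-40,40,0,0,0,-0.157,0.4,-30,40,0,0,0,-0.157,0.4]
}}

```text
time_s: 21.1
ee_pos: [0.4493, 0.0136, 0.1562]
tcp_rot: [-2.899, 1.207, 0.0]
ft_force: [1.3, 1.2, 1.1]
finger_gap: 0.6
gripper_force: 0.0
```

Emit:
{"method": "play_rows", "body": {
  "increments": [0,40,0,0,0,-0.157,0.4,0,20,0,0,0,-0.157,0.4,0,0,0,0,0,-0.157,0.4,0,0,0,0,0,-0.157,0.4,0,0,0,0,0,-0.157,0.4,0,0,0,0,0,0,0.4]
}}

```text
time_s: 21.85
ee_pos: [0.4462, 0.0364, 0.1495]
tcp_rot: [2.438, -1.971, -0.033]
ft_force: [-0.3, -0.8, -0.4]
finger_gap: 0.601
gripper_force: 0.0
```

Run:
```python
from h import *
need(0);print(manip.observe()['q'].round(2))
c=manip.calibration("wrist");im=manip.camera("wrist");cv2.imwrite("pics/w8.png",im[:,:,::-1])
show(im,"blue",.04,c,amin=200);show(im,"green",.04,c,amin=100);show(im,"white",.04,c,amin=200);show(im,"red",.124,c)
```

```text
TCP [446.2  36.4 149.5] R [[0.209, -0.978, -0.021], [-0.978, -0.21, 0.008], [-0.012, 0.019, -1.0]]
[-0.93  0.51  0.98  2.11 -0.59  0.84 -2.51]
blue 2004 [96.5, 135.8] [625.6, 12.3] [620.3, 11.4] [85.2, 27.1] 0.1
blue 769 [273.6, 261.6] [434.7, 110.7] [432.6, 111.4] [53.9, 41.0] -16.4
blue 659 [80.0, 330.0] [643.5, 247.7] [641.8, 247.2] [57.2, 35.2] -13.2
blue 402 [119.3, 24.6] [607.6, -84.2] [607.5, -83.8] [37.9, 6.8] -89.2
blue 285 [73.7, 19.3] [644.5, -80.0] [644.6, -79.7] [29.5, 5.6] 89.1
green 793 [277.0, 189.0] [448.3, 28.5] [447.5, 31.7] [50.4, 28.2] 18.0
white 120109 [361.0, 171.1] [370.1, -6.7] [305.6, 44.1] [521.5, 424.4] 5.1
white 15950 [38.8, 159.1] [679.2, 46.0] [679.1, 97.8] [351.9, 80.4] 84.5
white 4979 [149.0, 132.0] [577.8, -1.3] [580.8, 45.5] [309.9, 50.1] -88.4
white 1549 [396.4, 394.7] [229.3, 278.3] [231.3, 282.8] [135.0, 43.7] -44.5
white 1201 [163.1, 389.8] [538.7, 327.4] [534.3, 327.5] [87.3, 44.1] 68.5
white 410 [71.0, 356.9] [654.9, 292.5] [660.8, 299.5] [98.5, 12.9] 56.8
white 291 [58.3, 10.0] [656.6, -84.2] [655.9, -83.2] [18.3, 16.2] 12.4
red 1088 [56.1, 292.0] [609.9, 125.6] [610.0, 124.3] [40.4, 23.6] 0.1
red 647 [363.2, 23.7] [425.2, -104.4] [425.0, -104.9] [32.7, 6.5] 67.1
```

View pics/w8.png

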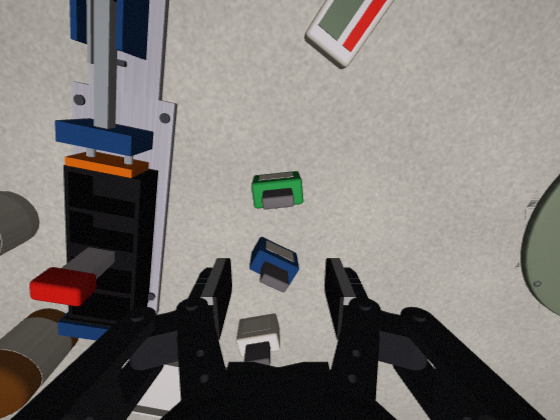

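View: green (277,190), blue (274,262) and white (259,330) packs, all upright; the magazine is clamped with the pad (105,163) against its end. q7 is at its range limit here, so I'll turn the other way, which gives the same grasp.

Emit:
{"method": "play_rows", "body": {
  "increments": [0,0,0,0,0,0.183,0.4,0,0,0,0,0,0.183,0.4,0,0,0,0,0,0.183,0.4,0,0,0,0,0,0.183,0.4,0,0,0,0,0,0.183,0.4,0,0,0,0,0,0.183,0.4,0,0,0,0,0,0.183,0.4,0,0,0,0,0,0.183,0.4,0,0,0,0,0,0.183,0.4]
}}

```text
time_s: 23.02
ee_pos: [0.4468, 0.0363, 0.1506]
tcp_rot: [3.089, 0.46, -0.014]
ft_force: [1.1, -0.2, -0.6]
finger_gap: 0.598
gripper_force: 0.0
```

Emit:
{"method": "play_rows", "body": {
  "increments": [0,0,0,0,0,0.183,0.4,0,0,0,0,0,0.183,0.4,0,0,0,0,0,0.183,0.4,0,0,0,0,0,0.183,0.4,0,0,0,0,0,0.183,0.4,0,0,0,0,0,0.183,0.4,0,0,0,0,0,0.183,0.4,0,0,0,0,0,0,0.4]
}}

```text
time_s: 24.02
ee_pos: [0.4469, 0.0361, 0.1509]
tcp_rot: [2.207, 2.201, 0.008]
ft_force: [0.6, -0.8, 0.3]
finger_gap: 0.601
gripper_force: 0.0
```

```bash
cat > packs.py <<'E'
from h import *
import sys
need(0);print(manip.observe()['q'].round(2),manip.observe()['time_s'])
c=manip.calibration("wrist");im=manip.camera("wrist");cv2.imwrite("pics/%s.png"%sys.argv[1],im[:,:,::-1])
it=manip.camera("top");ct=manip.calibration("top")
for n,i,k in (("T",it,ct),("W",im,c)):
    print(n)
    for col,rg in (("blue",None),("green",None),("white",[(0,0,150,180,14,255)])):
        for b in blobs(i,col,.04,k,amin=60,rng=rg):
            if 350<b[3][0]<500 and -60<b[3][1]<300: print(col,*b)
    for b in blobs(i,"red",.124,k): 
        if b[3][0]>580: print("handle",*b)
E
python3 packs.py w9
```

```text
TCP [446.9  36.1 150.9] R [[0.003, 1.0, 0.021], [1.0, -0.003, -0.013], [-0.013, 0.021, -1.0]]
[-0.39  0.31  0.2   2.12 -0.07  0.7  -0.15] 24.025
T
handle 2482 [167.3, 74.4] [838.4, 284.3] [839.0, 285.1] [133.6, 95.5] -0.1
handle 141 [236.5, 174.7] [608.5, 129.2] [608.9, 129.3] [38.0, 15.6] -0.4
handle 49 [342.8, 50.7] [883.3, -111.2] [883.7, -110.5] [16.0, 15.6] -1.4
handle 49 [295.9, 51.7] [883.5, -6.3] [883.9, -6.5] [16.1, 13.5] -0.8
handle 48 [327.3, 66.6] [847.9, -76.0] [848.1, -76.4] [15.9, 15.6] -1.3
handle 48 [280.5, 67.6] [848.1, 28.8] [847.8, 28.5] [16.3, 15.0] 25.4
handle 46 [312.0, 82.2] [813.1, -41.3] [812.6, -41.3] [15.9, 13.4] -0.9
handle 44 [359.1, 81.0] [813.5, -146.0] [813.6, -145.8] [13.6, 13.3] -1.3
handle 14 [0.1, 83.5] [826.1, 667.7] [826.1, 666.9] [25.4, 2.3] 1.1
W
blue 1682 [257.6, 108.7] [432.2, 120.4] [432.5, 120.0] [50.5, 27.1] -16.4
green 749 [274.2, 193.4] [447.0, 38.5] [446.5, 35.0] [50.4, 28.4] 17.8
handle 1712 [523.0, 94.2] [610.1, 129.0] [610.0, 128.7] [40.7, 17.6] -0.1
```

View pics/w9.png

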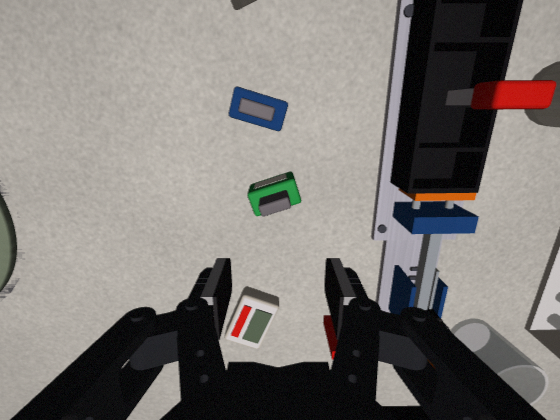

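Blue (258,109) and green (274,193) measure cleanly, q7 is now comfortable, and the magazine handle is at y ≈ 129.5. Grasp the blue pack across its tab.

Emit:
{"method": "play_rows", "body": {
  "increments": [-4,21,0,0.013,0.021,-0.074,0.4,-4,21,0,0,0,-0.074,0.4,-4,21,0,0,0,-0.074,0.4,-4,21,-20,0,0,-0.073,0.4,0,0,-40,0,0,0,0.4,0,0,-40,0,0,0,0.4,0,0,-25,0,0,0,0.4,0,0,0,0,0,0,0.4],
  "force": 30
}}

```text
time_s: 25.12
ee_pos: [0.4294, 0.1198, 0.0239]
tcp_rot: [-2.528, -1.861, 0.01]
ft_force: [0.5, 0.3, 0.5]
finger_gap: 0.599
gripper_force: 0.0
```

```bash
python3 packs.py w10;  python3 - <<'E'
import cv2
cv2.imwrite("pics/w10c.png",cv2.imread("pics/w10.png")[150:420,120:440])
E
```

```text
TCP [429.4 119.8  23.9] R [[0.297, 0.955, -0.007], [0.955, -0.297, -0.002], [-0.004, -0.006, -1.0]]
[-0.52  0.56  0.15  2.19 -0.21  0.41 -0.5 ] 25.125
T
green 239 [282.3, 247.8] [443.8, 33.7] [443.9, 33.4] [50.1, 26.2] 17.8
handle 2483 [167.3, 74.4] [838.4, 284.3] [839.3, 285.1] [134.2, 95.5] -0.1
handle 141 [236.5, 174.7] [608.5, 129.2] [608.9, 129.3] [38.0, 15.6] -0.4
handle 50 [342.7, 50.7] [883.3, -111.0] [883.7, -110.5] [16.0, 15.6] -1.4
handle 48 [327.3, 66.6] [847.9, -76.0] [848.1, -76.4] [15.9, 15.6] -1.3
handle 48 [296.0, 51.8] [883.4, -6.5] [883.9, -6.5] [16.1, 13.5] -0.8
handle 47 [280.4, 67.5] [848.2, 29.0] [847.8, 28.5] [16.3, 15.0] 25.4
handle 46 [312.0, 82.2] [813.1, -41.3] [812.6, -41.3] [15.9, 13.4] -0.9
handle 44 [359.1, 81.2] [813.1, -146.1] [812.5, -145.8] [15.8, 13.3] -1.2
handle 14 [0.1, 83.5] [826.1, 667.7] [826.1, 666.9] [25.4, 2.3] 1.1
W
blue 2012 [279.5, 246.1] [433.9, 125.2] [432.7, 121.3] [50.4, 27.4] -16.3
green 557 [318.4, 349.7] [436.1, 41.0] [436.1, 40.1] [32.7, 12.6] 18.2
white 2394 [219.8, 65.0] [435.0, 228.7] [429.8, 230.2] [48.0, 24.0] 22.6
```

View pics/w10c.png

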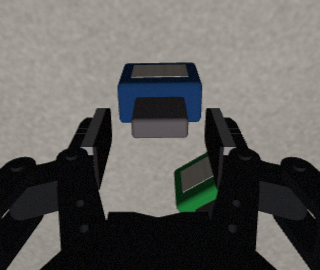

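The tab (crop 160,128) is centred between the pads. Lower and grip.

Emit:
{"method": "play_rows", "body": {
  "increments": [0,0,-6,0,0,0,0.4,0,0,-5,0,0,0,0.4,0,0,0,0,0,0,0.4,0,0,0,0,0,0,1,0,0,0,0,0,0,1,0,0,0,0,0,0,1,0,0,0,0,0,0,1],
  "force": 30
}}

```text
time_s: 26.1
ee_pos: [0.4304, 0.1199, 0.014]
tcp_rot: [-2.527, -1.864, 0.006]
ft_force: [-0.5, -0.2, 5.8]
finger_gap: 0.345
gripper_force: 29.9
```

Emit:
{"method": "play_rows", "body": {
  "increments": [0,0,10,0,0,0,1,0,0,30,0,0,0,1,0,0,40,0,0,0,1,0,0,30,0,0,0,1,0,0,0,0,0,0,1]
}}

```text
time_s: 26.72
ee_pos: [0.4312, 0.1204, 0.126]
tcp_rot: [-2.527, -1.864, 0.001]
ft_force: [0.5, 0.2, -1.1]
finger_gap: 0.346
gripper_force: 30.0
```

Run:
```python
from h import *
need(0);s=manip.observe();print(s['ft_force'],s['finger_gap'])
c=manip.calibration("wrist");im=manip.camera("wrist");sd=manip.camera("side")
v=np.hstack([im[180:400,140:420],cv2.resize(sd[130:350,200:400],(300,220))])
cv2.imwrite("pics/w11.png",v[:,:,::-1])
print(blobs(im,"blue",s['ee_pos'][2]+.027,c,roi=(200,180,360,320),amin=300))
```

```text
TCP [431.2 120.4 126. ] R [[0.295, 0.955, -0.001], [0.955, -0.295, 0.001], [0.0, -0.001, -1.0]]
[ 0.48665578  0.15848741 -1.11385785] 0.34583721908696413
[(1607, [278.0, 246.9], [436.0, 130.6], [436.2, 130.9], [50.3, 22.5], -17.2)]
```

View pics/w11.png

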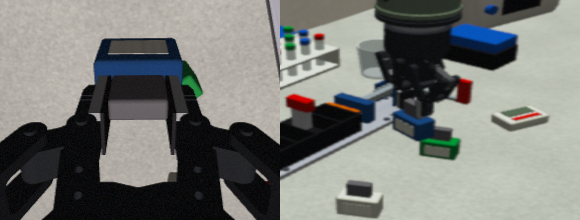

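Blue pack held (gap 29 mm). Carry it over the outer +x bay and check before lowering.

Emit:
{"method": "play_rows", "body": {
  "increments": [0,36,0,0,0,0.06,1,0,37,0,0,0,0.06,1,35,0,0,0,0,0.06,1,36,0,0,0,0,0.06,1,36,0,0,0,0,0.06,1,36,0,0,0,0,0,1,36,0,0,0,0,0,1,0,0,-40,0,0,0,1,0,0,0,0,0,0,1]
}}

```text
time_s: 27.95
ee_pos: [0.6068, 0.192, 0.0802]
tcp_rot: [-2.218, -2.219, 0.017]
ft_force: [-0.8, -0.6, -1.1]
finger_gap: 0.344
gripper_force: 30.1
```

```bash
cat > bay.py <<'E'
from h import *
import sys
need(0);s=manip.observe();print(s['ft_force'].round(1),s['finger_gap'].round(3),s['q'].round(2),s['time_s'])
c=manip.calibration("wrist");im=manip.camera("wrist")
it=manip.camera("top");ct=manip.calibration("top")
for b in blobs(it,"red",.124,ct,roi=(190,150,300,205)): print("handle",*b)
m=np.array(eval(sys.argv[1]))*1e-3   # magazine centre, draw bay rims for checking by eye
for bx in (-64.5,-25.5,25.5,64.5):
    P=[[m[0]+a*.031,m[1]+bx*1e-3+b*.0175,.055] for a,b in ((-1,-1),(-1,1),(1,1),(1,-1))]
    cv2.polylines(im,[proj(c,np.array(P)).round().astype(int)],True,(0,255,255),1)
cv2.imwrite("pics/%s.png"%sys.argv[2],im[:,:,::-1])
E
python3 bay.py "(610,129.5)" w12
```

```text
TCP [606.8 192.   80.2] R [[-0.0, 1.0, -0.01], [1.0, 0.0, -0.005], [-0.005, -0.01, -1.0]]Traceback (most recent call last):
  File "bay.py", line 3, in <module>
    need(0);s=manip.observe();print(s['ft_force'].round(1),s['finger_gap'].round(3),s['q'].round(2),s['time_s'])
                                                           ^^^^^^^^^^^^^^^^^^^^^
AttributeError: 'float' object has no attribute 'round'
```

Emit:
{"method": "play_rows", "body": {
  "increments": [3.2,1.6,0,0.005,-0.01,0,1,0,0,0,0,0,0,1,0,0,-10,0,0,0,1,0,0,-10,0,0,0,1,0,0,0,0,0,0,1]
}}

```text
time_s: 28.58
ee_pos: [0.6117, 0.1943, 0.0628]
tcp_rot: [2.22, 2.221, 0.007]
ft_force: [-0.0, -0.0, -0.1]
finger_gap: 0.347
gripper_force: 30.2
```

Emit:
{"method": "play_rows", "body": {
  "increments": [0,0,-10,0,0,0,1,0,0,-10,0,0,0,1,0,0,0,0,0,0,1]
}}

```text
time_s: 28.95
ee_pos: [0.6118, 0.1943, 0.0428]
tcp_rot: [2.22, 2.221, 0.007]
ft_force: [-0.6, -0.1, 0.0]
finger_gap: 0.347
gripper_force: 30.2
```

No resistance; the pack is inside the bay. Lower fully, release, rise.

Emit:
{"method": "play_rows", "body": {
  "increments": [0,0,-8,0,0,0,1,0,0,-4.5,0,0,0,1,0,0,0,0,0,0,1,0,0,0,0,0,0,0.55,0,0,0,0,0,0,0.5,0,0,0,0,0,0,0.5,0,0,20,0,0,0,0.4,0,0,40,0,0,0,0.4,0,0,40,0,0,0,0.4,0,0,0,0,0,0,0.4]
}}

```text
time_s: 30.2
ee_pos: [0.6143, 0.195, 0.1359]
tcp_rot: [2.218, 2.218, 0.018]
ft_force: [0.6, -0.1, -0.7]
finger_gap: 0.604
gripper_force: 0.0
```

```bash
cat > chk.py <<'E'
from h import *
need(0);s=manip.observe();print(s['ft_force'].round(1),round(s['finger_gap'],3),s['q'].round(2),s['time_s'])
c=manip.calibration("wrist");im=manip.camera("wrist");it=manip.camera("top");ct=manip.calibration("top")
W=[(0,0,150,180,14,255)]
for n,i,k in (("T",it,ct),("W",im,c)):
    print(n)
    for col in ("blue","green","white","yellow"):
        for z,lab,f in ((.04,"bench",lambda b:350<b[3][0]<500 and -60<b[3][1]<330),(.055,"bay",lambda b:570<b[3][0]<650 and 45<b[3][1]<214)):
            for b in blobs(i,col,z,k,amin=60,rng=W if col=="white" else None):
                if f(b) and b[4][0]<70: print(lab,col,*b)
    for b in blobs(i,"red",.124,k): 
        if 590<b[3][0]<630 and 100<b[3][1]<160: print("handle",*b)
E
python3 chk.py
```

```text
TCP [614.3 195.  135.9] R [[-0.0, 1.0, 0.012], [1.0, 0.0, 0.005], [0.005, 0.012, -1.0]]
[ 0.6 -0.1 -0.7] 0.604 [-0.5   0.62  0.16  1.62 -0.12  0.9  -0.3 ] 30.2
T
bay blue 168 [213.8, 178.5] [609.3, 193.0] [610.5, 195.0] [52.4, 28.5] -0.3
bench green 239 [282.3, 247.8] [443.8, 33.7] [443.9, 33.4] [50.1, 26.2] 17.8
handle 141 [236.5, 174.7] [608.5, 129.2] [608.9, 129.3] [38.0, 15.6] -0.4
W
bay blue 1068 [275.3, 201.1] [614.4, 200.2] [614.3, 196.7] [51.8, 29.4] 1.0
bench white 693 [83.7, 164.8] [435.7, 231.9] [429.9, 230.6] [47.9, 23.9] 22.6
handle 1582 [272.5, 306.5] [611.8, 136.2] [611.9, 137.7] [39.7, 31.9] -0.6
```

Blue is in its bay (510 mm² blob at y ≈ 195, aligned). Now the white pack.

Emit:
{"method": "play_rows", "body": {
  "increments": [-37,7,0,-0.005,0.012,0.079,0.4,-37,7,0,0,0,0.079,0.4,-37,7,0,0,0,0.079,0.4,-37,7,0,0,0,0.079,0.4,-38,7,0,0,0,0.079,0.4,0,0,-40,0,0,0,0.4,0,0,-40,0,0,0,0.4,0,0,-20,0,0,0,0.4,0,0,0,0,0,0,0.4]
}}

```text
time_s: 31.42
ee_pos: [0.4253, 0.2288, 0.03]
tcp_rot: [-1.74, -2.612, 0.015]
ft_force: [-0.5, 0.3, -0.5]
finger_gap: 0.601
gripper_force: 0.0
```

```bash
python3 chk.py
python3 - <<'E'
from h import *
ct=manip.calibration("top");im=cv2.imread("pics/top0.png")[:,:,::-1].copy()
print(blobs(im,"white",.04,ct,roi=(185,240,215,272),rng=[(0,0,150,180,30,255)]), blobs(im,"white",.068,ct,roi=(185,240,215,272),rng=[(0,0,0,180,255,110)]),blobs(im,"green",.07,ct,roi=(150,275,185,305)))
print([im[r,190:215].max(1).tolist() for r in (250,257,262)])
E
```

```text
TCP [425.3 228.8  30. ] R [[-0.385, 0.923, -0.008], [0.923, 0.385, -0.006], [-0.003, -0.01, -1.0]]
[-0.5  0.3 -0.5] 0.601 [-0.64  0.58  0.03  2.09 -0.03  0.49 -0.19] 31.425
T
bay blue 142 [214.1, 178.9] [608.3, 192.3] [611.7, 193.8] [49.9, 26.1] -0.2
bench green 239 [282.3, 247.8] [443.8, 33.7] [443.9, 33.4] [50.1, 26.2] 17.8
handle 141 [236.5, 174.7] [608.5, 129.2] [608.9, 129.3] [38.0, 15.6] -0.4
W
bay blue 571 [524.4, 387.6] [620.4, 205.0] [616.3, 206.5] [45.6, 12.7] -10.0
bench white 1310 [282.6, 244.0] [427.9, 234.0] [429.5, 230.6] [48.0, 23.9] 22.9
[] [(114, [198.0, 256.4], [426.7, 228.2], [426.4, 228.8], [31.1, 21.6], 23.2), (96, [206.1, 254.2], [431.6, 209.2], [431.2, 214.7], [54.3, 25.7], 17.7)] [(260, [162.3, 292.6], [344.4, 310.9], [344.6, 310.5], [39.7, 39.0], 89.5)]
[[108, 83, 132, 135, 134, 128, 93, 73, 62, 60, 115, 134, 130, 117, 60, 72, 63, 90, 117, 114, 113, 116, 118, 117, 114], [116, 114, 113, 112, 91, 93, 82, 79, 84, 86, 62, 44, 57, 99, 135, 135, 115, 53, 62, 64, 91, 115, 116, 114, 114], [115, 113, 116, 115, 117, 109, 76, 93, 86, 79, 57, 55, 99, 135, 136, 135, 135, 132, 112, 57, 57, 65, 94, 116, 112]]
```

Emit:
{"method": "play_rows", "body": {
  "increments": [2,1,0,0.006,-0.008,0,0.4,0,0,-8,0,0,0,0.4,0,0,-8,0,0,0,0.4,0,0,0,0,0,0,0.4,0,0,0,0,0,0,1,0,0,0,0,0,0,1,0,0,0,0,0,0,1,0,0,0,0,0,0,1]
}}

```text
time_s: 32.52
ee_pos: [0.4285, 0.2305, 0.0155]
tcp_rot: [1.741, 2.613, 0.005]
ft_force: [-0.7, -0.1, 3.1]
finger_gap: 0.34
gripper_force: 30.1
```

Emit:
{"method": "play_rows", "body": {
  "increments": [0,0,10,0,0,0,1,0,0,30,0,0,0,1,0,0,40,0,0,0,1,0,0,30,0,0,0,1,0,0,0,0,0,0,1]
}}

```text
time_s: 33.15
ee_pos: [0.4294, 0.2311, 0.1277]
tcp_rot: [1.74, 2.612, 0.011]
ft_force: [0.1, -0.8, -1.5]
finger_gap: 0.341
gripper_force: 30.0
```

```bash
python3 chk.py
```

```text
TCP [429.4 231.1 127.7] R [[-0.385, 0.923, 0.006], [0.923, 0.385, 0.004], [0.001, 0.007, -1.0]]
[ 0.1 -0.8 -1.5] 0.341 [-0.65  0.4   0.05  2.03 -0.03  0.7  -0.19] 33.15
T
bay blue 143 [214.1, 179.1] [607.8, 192.4] [610.6, 195.0] [47.8, 28.5] -0.3
bench green 239 [282.3, 247.8] [443.8, 33.7] [443.9, 33.4] [50.1, 26.2] 17.8
handle 140 [236.5, 174.6] [608.6, 129.2] [608.9, 129.3] [38.0, 15.6] -0.4
W
bay blue 708 [425.0, 299.3] [606.6, 199.0] [612.2, 195.8] [52.8, 27.5] 1.7
bench green 100 [243.1, 355.1] [464.7, 47.0] [464.6, 47.0] [17.7, 9.2] -69.4
handle 35 [404.6, 411.7] [593.4, 124.3] [593.6, 123.9] [11.1, 3.2] -26.6
```

Emit:
{"method": "play_rows", "body": {
  "increments": [0,-41,0,-0.004,0.006,-0.08,1,0,-41,0,0,0,-0.08,1,0,-41,0,0,0,-0.08,1,0,-42,0,0,0,-0.08,1,35,0,0,0,0,-0.074,1,36,0,0,0,0,0,1,36,0,0,0,0,0,1,36,0,0,0,0,0,1,37,0,0,0,0,0,1,0,0,0,0,0,0,1]
}}

```text
time_s: 34.5
ee_pos: [0.6094, 0.0652, 0.1235]
tcp_rot: [-2.219, -2.221, 0.008]
ft_force: [-0.5, 0.8, -1.1]
finger_gap: 0.34
gripper_force: 30.2
```

Emit:
{"method": "play_rows", "body": {
  "increments": [0,0,-25,0,0,0,1,0,0,-20,0,0,0,1,0,0,0,0,0,0,1]
}}

```text
time_s: 34.88
ee_pos: [0.6066, 0.0653, 0.0785]
tcp_rot: [-2.217, -2.22, 0.01]
ft_force: [-0.3, 0.0, -0.8]
finger_gap: 0.343
gripper_force: 30.2
```

```bash
python3 chk.py
```

```text
TCP [606.6  65.3  78.5] R [[-0.002, 1.0, -0.007], [1.0, 0.001, -0.002], [-0.002, -0.007, -1.0]]
[-0.3  0.  -0.8] 0.343 [-0.31  0.65  0.16  1.74 -0.14  0.77 -0.08] 34.875
T
W
bay blue 2708 [287.9, 39.0] [614.0, 189.9] [614.5, 191.8] [51.4, 31.5] 0.6
bench green 1111 [90.4, 250.3] [453.3, 40.2] [448.2, 35.6] [52.0, 28.3] 17.6
bay white 949 [277.6, 248.4] [607.7, 50.1] [607.6, 48.7] [63.0, 12.7] 1.2
handle 3468 [285.7, 156.3] [612.0, 129.8] [611.9, 129.7] [39.2, 17.7] 0.1
```

Emit:
{"method": "play_rows", "body": {
  "increments": [3,0.8,0,0.002,-0.006,0,1,0,0,-10,0,0,0,1,0,0,-8,0,0,0,1,0,0,-6,0,0,0,1,0,0,0,0,0,0,1]
}}

```text
time_s: 35.6
ee_pos: [0.611, 0.0662, 0.0557]
tcp_rot: [2.219, 2.223, 0.002]
ft_force: [-0.7, 0.4, -1.4]
finger_gap: 0.34
gripper_force: 30.2
```

Emit:
{"method": "play_rows", "body": {
  "increments": [0,0,-10,0,0,0,1,0,0,0,0,0,0,1]
}}

```text
time_s: 35.85
ee_pos: [0.611, 0.0663, 0.0456]
tcp_rot: [2.219, 2.223, 0.002]
ft_force: [0.8, 0.2, -1.3]
finger_gap: 0.339
gripper_force: 30.2
```

Emit:
{"method": "play_rows", "body": {
  "increments": [0,0,-8,0,0,0,1,0,0,-6.5,0,0,0,1,0,0,0,0,0,0,1,0,0,0,0,0,0,0.55,0,0,0,0,0,0,0.5,0,0,0,0,0,0,0.5,0,0,20,0,0,0,0.4,0,0,40,0,0,0,0.4,0,0,40,0,0,0,0.4,0,0,0,0,0,0,0.4]
}}

```text
time_s: 37.1
ee_pos: [0.6133, 0.0664, 0.1362]
tcp_rot: [2.217, 2.22, 0.012]
ft_force: [0.1, 0.4, -0.2]
finger_gap: 0.601
gripper_force: 0.0
```

```bash
python3 chk.py
```

```text
TCP [613.3  66.4 136.2] R [[-0.001, 1.0, 0.008], [1.0, 0.001, 0.002], [0.002, 0.008, -1.0]]
[ 0.1  0.4 -0.2] 0.601 [-0.32  0.58  0.18  1.7  -0.13  0.87 -0.09] 37.1
T
W
bay blue 2639 [276.5, 52.5] [614.5, 194.0] [614.5, 192.6] [51.7, 30.5] 1.1
bench green 765 [116.3, 227.2] [453.0, 39.8] [448.3, 35.2] [51.9, 27.9] 18.3
bay white 656 [274.7, 202.5] [612.6, 69.9] [612.4, 66.4] [48.2, 23.5] -0.1
handle 1771 [273.1, 144.9] [612.0, 129.6] [612.0, 129.4] [39.5, 17.5] -0.0
```

White is in at y ≈ 66. Now green.

Emit:
{"method": "play_rows", "body": {
  "increments": [-33,-6,0,-0.002,0.008,0.063,0.4,-34,-6,0,0,0,0.063,0.4,-34,-6,0,0,0,0.063,0.4,-34,-7,0,0,0,0.063,0.4,-33,-7,0,0,0,0.062,0.4,0,0,-40,0,0,0,0.4,0,0,-40,0,0,0,0.4,0,0,-25,0,0,0,0.4,0,0,0,0,0,0,0.4]
}}

```text
time_s: 38.33
ee_pos: [0.4419, 0.034, 0.0255]
tcp_rot: [-1.842, -2.538, 0.013]
ft_force: [0.4, -0.2, 0.4]
finger_gap: 0.602
gripper_force: 0.0
```

```bash
python3 chk.py
```

```text
TCP [441.9  34.   25.5] R [[-0.31, 0.951, -0.009], [0.951, 0.31, -0.003], [-0.0, -0.01, -1.0]]
[ 0.4 -0.2  0.4] 0.602 [-0.26  0.55  0.06  2.19 -0.08  0.41  0.18] 38.325
T
bay blue 140 [214.2, 178.9] [608.3, 192.2] [611.7, 193.8] [50.0, 26.1] -0.2
handle 141 [236.5, 174.7] [608.5, 129.2] [608.9, 129.3] [38.0, 15.6] -0.4
W
bench green 1930 [282.5, 248.5] [445.2, 38.2] [446.5, 34.7] [50.5, 26.9] 18.2
bay white 754 [541.5, 293.4] [595.4, 65.2] [601.4, 66.0] [26.3, 23.7] 0.6
```

Emit:
{"method": "play_rows", "body": {
  "increments": [2,-0.5,0,0.003,-0.007,0,0.4,0,0,-6,0,0,0,0.4,0,0,-5,0,0,0,0.4,0,0,0,0,0,0,0.4,0,0,0,0,0,0,1,0,0,0,0,0,0,1,0,0,0,0,0,0,1,0,0,0,0,0,0,1]
}}

```text
time_s: 39.42
ee_pos: [0.4454, 0.0338, 0.016]
tcp_rot: [1.844, 2.542, 0.002]
ft_force: [-1.2, -0.8, 6.2]
finger_gap: 0.339
gripper_force: 30.0
```

Emit:
{"method": "play_rows", "body": {
  "increments": [0,0,10,0,0,0,1,0,0,30,0,0,0,1,0,0,40,0,0,0,1,0,0,40,0,0,0,1,0,0,10,0,0,0,1,0,0,0,0,0,0,1]
}}

```text
time_s: 40.17
ee_pos: [0.4456, 0.0339, 0.1462]
tcp_rot: [1.844, 2.541, 0.004]
ft_force: [-0.0, -0.1, -1.2]
finger_gap: 0.345
gripper_force: 30.0
```

```bash
python3 chk.py
```

```text
TCP [445.6  33.9 146.2] R [[-0.31, 0.951, 0.003], [0.951, 0.31, 0.001], [-0.0, 0.003, -1.0]]
[-0.  -0.1 -1.2] 0.345 [-0.29  0.32  0.1   2.11 -0.05  0.71  0.16] 40.175
T
bay blue 140 [214.1, 179.1] [608.0, 192.3] [610.6, 195.0] [47.8, 28.5] -0.3
handle 141 [236.5, 174.7] [608.5, 129.2] [608.9, 129.3] [38.0, 15.6] -0.4
W
bay blue 1290 [511.1, 91.1] [606.0, 190.4] [611.4, 192.7] [55.9, 29.2] 0.4
bay white 507 [441.4, 217.6] [605.0, 69.0] [612.0, 66.0] [47.9, 23.5] -0.3
handle 1234 [537.8, 176.6] [606.5, 128.2] [608.9, 128.5] [39.4, 18.0] 0.6
```

Emit:
{"method": "play_rows", "body": {
  "increments": [0,34,0,-0.001,0.003,-0.063,1,0,34,0,0,0,-0.063,1,32,0,0,0,0,-0.063,1,33,0,0,0,0,-0.063,1,33,0,0,0,0,-0.063,1,33,0,0,0,0,0,1,33,0,0,0,0,0,1,0,0,-25,0,0,0,1,0,0,-25,0,0,0,1,0,0,0,0,0,0,1]
}}

```text
time_s: 41.52
ee_pos: [0.6077, 0.1014, 0.093]
tcp_rot: [-2.219, -2.22, 0.009]
ft_force: [0.0, 0.9, -1.2]
finger_gap: 0.343
gripper_force: 30.1
```

```bash
python3 chk.py
```

```text
TCP [607.7 101.4  93. ] R [[-0.0, 1.0, -0.006], [1.0, 0.0, -0.002], [-0.002, -0.006, -1.0]]
[ 0.   0.9 -1.2] 0.343 [-0.36  0.64  0.15  1.71 -0.13  0.8  -0.15] 41.525
T
W
bay blue 3206 [285.7, 95.4] [614.4, 195.0] [614.4, 194.5] [51.6, 27.5] 1.3
handle 2276 [282.6, 218.8] [612.0, 130.6] [611.9, 131.2] [39.2, 18.7] 0.1
```

Emit:
{"method": "play_rows", "body": {
  "increments": [1.8,1.1,0,0.002,-0.006,0,1,0,0,-10,0,0,0,1,0,0,-10,0,0,0,1,0,0,-8,0,0,0,1,0,0,0,0,0,0,1]
}}

```text
time_s: 42.25
ee_pos: [0.6107, 0.1028, 0.067]
tcp_rot: [2.22, 2.221, 0.005]
ft_force: [0.3, 0.6, -1.7]
finger_gap: 0.341
gripper_force: 30.1
```

Emit:
{"method": "play_rows", "body": {
  "increments": [0,0,-8,0,0,0,1,0,0,-6,0,0,0,1,0,0,0,0,0,0,1]
}}

```text
time_s: 42.62
ee_pos: [0.6109, 0.1028, 0.0533]
tcp_rot: [2.22, 2.221, 0.006]
ft_force: [0.9, -0.1, -0.7]
finger_gap: 0.344
gripper_force: 30.1
```

Emit:
{"method": "play_rows", "body": {
  "increments": [0,0,-6,0,0,0,1,0,0,-4,0,0,0,1,0,0,0,0,0,0,1]
}}

```text
time_s: 43.0
ee_pos: [0.611, 0.1029, 0.0435]
tcp_rot: [2.22, 2.22, 0.007]
ft_force: [0.8, -0.0, -1.3]
finger_gap: 0.342
gripper_force: 30.1
```

Emit:
{"method": "play_rows", "body": {
  "increments": [0,0,-5,0,0,0,1,0,0,-4,0,0,0,1,0,0,-3,0,0,0,1,0,0,0,0,0,0,1]
}}

```text
time_s: 43.5
ee_pos: [0.6111, 0.1029, 0.0316]
tcp_rot: [2.22, 2.22, 0.007]
ft_force: [0.1, 0.6, -0.4]
finger_gap: 0.339
gripper_force: 30.1
```

Emit:
{"method": "play_rows", "body": {
  "increments": [0,0,0,0,0,0,0.55,0,0,0,0,0,0,0.5,0,0,0,0,0,0,0.5,0,0,20,0,0,0,0.4,0,0,40,0,0,0,0.4,0,0,40,0,0,0,0.4,0,-40,0,0,0,0,0.4,0,-20,0,0,0,0,0.4,0,0,0,0,0,0,0.4]
}}

```text
time_s: 44.62
ee_pos: [0.6112, 0.0413, 0.1324]
tcp_rot: [2.222, 2.217, 0.007]
ft_force: [0.4, 0.9, 0.8]
finger_gap: 0.595
gripper_force: 0.0
```

```bash
python3 chk.py; python3 pad.py
```

```text
TCP [611.2  41.3 132.4] R [[0.002, 1.0, 0.005], [1.0, -0.002, 0.001], [0.001, 0.005, -1.0]]
[0.4 0.9 0.8] 0.595 [-0.28  0.58  0.17  1.71 -0.12  0.86 -0.06] 44.625
T
bay blue 69 [211.9, 184.3] [595.8, 197.5] [602.1, 196.7] [33.6, 23.6] 6.1
W
bay blue 1603 [278.8, 22.1] [614.3, 188.6] [614.5, 190.0] [51.6, 26.1] 0.5
bay green 1982 [277.0, 138.1] [612.6, 103.3] [612.6, 103.1] [51.7, 26.5] -0.2
bay white 705 [276.6, 176.8] [612.1, 69.9] [612.3, 66.3] [47.9, 22.7] -0.3
handle 2048 [275.7, 103.1] [611.8, 129.3] [612.0, 129.0] [39.4, 17.3] -0.2
TCP [611.1  43.7 131.9] R [[-0.001, 1.0, 0.005], [1.0, 0.001, 0.002], [0.002, 0.005, -1.0]]
[-0.5  0.5 -0.4]
orange 60 [363.0, 171.5] [612.7, -152.2] [612.7, -152.2] [24.7, 8.9] -1.2
blue 49 [331.3, 182.0] [595.7, -83.6] [595.8, -82.9] [37.2, 4.7] 89.1
blue 39 [329.8, 167.7] [629.5, -80.8] [628.7, -81.2] [37.6, 7.7] -85.7
```

All three packs are standing in their bays and the trigger is let go. Shut the fingers over the yellow tab and feel down.

Emit:
{"method": "play_rows", "body": {
  "increments": [0,-30,0,0,0,0,1,1,-40,0,0,0,0,1,1,-40,0,0,0,0,1,1,-40,0,0,0,0,1,0,-1,-25,-0.002,0.005,0,1,0,0,-8,0,0,0,1,0,0,0,0,0,0,1]
}}

```text
time_s: 45.65
ee_pos: [0.6141, -0.1068, 0.0985]
tcp_rot: [-2.219, -2.223, 0.001]
ft_force: [0.2, -0.2, 0.3]
finger_gap: -0.003
gripper_force: 0.0
```

```bash
python3 pad.py; python3 chk.py | grep -A9 "^T"
python3 - <<'E'
from h import *
c=manip.calibration("wrist");im=manip.camera("wrist");show(im,"yellow",.121,c)
E
```

```text
TCP [ 614.1 -106.8   98.5] R [[-0.002, 1.0, -0.001], [1.0, 0.002, 0.0], [0.0, -0.001, -1.0]]
[ 0.2 -0.2  0.3]
orange 77 [279.1, 176.3] [612.2, 38.6] [612.9, 37.6] [56.9, 7.1] -0.6
blue 221 [290.5, 175.7] [612.2, 11.3] [611.5, 11.4] [65.9, 16.4] -0.7
red 141 [236.5, 174.7] [608.5, 129.2] [608.9, 129.3] [38.0, 15.6] -0.4
TCP [ 614.4 -107.    99.1] R [[-0.002, 1.0, -0.0], [1.0, 0.002, -0.0], [-0.0, -0.0, -1.0]]
[-0.3  0.9 -0.8] 0.005 [-0.03  0.64  0.16  1.7  -0.13  0.82  0.19] 45.7
T
bay blue 140 [214.1, 179.1] [608.0, 192.3] [611.7, 193.8] [49.9, 26.1] -0.2
bay green 231 [252.0, 178.0] [609.1, 102.5] [609.1, 102.5] [47.6, 23.7] -0.5
handle 141 [236.5, 174.7] [608.5, 129.2] [608.9, 129.3] [38.0, 15.6] -0.4
W
yellow 475 [278.9, 254.6] [616.9, -104.5] [616.8, -105.8] [27.1, 10.6] -1.4
```

Pad still pressed (27 vs 33 mm free → about 6 mm). Press the tab.

Emit:
{"method": "play_rows", "body": {
  "increments": [0,0,-5,0,0,0,1,0,0,-4,0,0,0,1,0,0,-3,0,0,0,1,0,0,-2,0,0,0,1,0,0,0,0,0,0,1]
}}

```text
time_s: 46.48
ee_pos: [0.6142, -0.1081, 0.0848]
tcp_rot: [2.221, 2.222, -0.001]
ft_force: [-0.9, 0.6, 3.1]
finger_gap: 0.002
gripper_force: 1.3
```

Emit:
{"method": "play_rows", "body": {
  "increments": [0,0,-3,0,0,0,1,0,0,0,0,0,0,1]
}}

```text
time_s: 46.72
ee_pos: [0.6143, -0.1081, 0.0818]
tcp_rot: [2.221, 2.222, -0.0]
ft_force: [-0.2, -0.6, 2.9]
finger_gap: 0.002
gripper_force: 1.5
```

```bash
python3 pad.py
```

```text
TCP [ 614.3 -108.1   81.8] R [[-0.0, 1.0, -0.0], [1.0, 0.0, -0.0], [-0.0, -0.0, -1.0]]
[-0.2 -0.6  2.9]
orange 76 [302.0, 175.8] [612.4, -15.4] [613.2, -15.5] [59.2, 4.7] -0.8
blue 158 [315.3, 173.2] [617.1, -46.7] [612.8, -47.1] [61.1, 16.4] -0.9
red 141 [236.5, 174.7] [608.5, 129.2] [608.9, 129.3] [38.0, 15.6] -0.4
```

Jaw is fully back. Rise and head for the handle; at the same time measure the tray.

Emit:
{"method": "play_rows", "body": {
  "increments": [0,0,10,0,0,0,1,0,0,40,0,0,0,0.4,0,30,10,0,0,-0.175,0.4,0,35,0,0,0,-0.175,0.4,0,35,0,0,0,-0.175,0.4,0,35,0,0,0,-0.175,0.4,-2,35,0,0,0,-0.175,0.4,-2,35,0,0,0,-0.175,0.4,0,32.5,0,0,0,-0.175,0.4,0,0,0,0,0,-0.175,0.4]
}}

```text
time_s: 48.02
ee_pos: [0.6099, 0.1328, 0.1421]
tcp_rot: [-3.129, -0.266, 0.001]
ft_force: [-0.2, -1.3, 0.4]
finger_gap: 0.604
gripper_force: 0.0
```

Emit:
{"method": "play_rows", "body": {
  "increments": [0,0,0,0,0,-0.171,0.4,0,0,0,0,0,0,0.4]
}}

```text
time_s: 48.28
ee_pos: [0.6101, 0.1297, 0.1422]
tcp_rot: [3.142, 0.002, -0.0]
ft_force: [0.9, -1.0, -0.4]
finger_gap: 0.597
gripper_force: 0.0
```

```bash
python3 chk.py
python3 - <<'E'
from h import *
ct=manip.calibration("top");im=cv2.imread("pics/top0.png")[:,:,::-1].copy()
g=im.max(2); 
print("row215",g[215,115:185].tolist()); print("col148",g[165:270,148].tolist())
E
```

```text
TCP [610.1 129.7 142.2] R [[1.0, 0.002, -0.0], [0.002, -1.0, -0.0], [-0.0, 0.0, -1.0]]
[ 0.9 -1.  -0.4] 0.597 [-0.68  0.66  0.59  1.68 -0.44  0.94 -1.5 ] 48.275
T
bay green 105 [252.3, 182.7] [597.9, 101.9] [601.9, 103.7] [33.2, 26.0] -0.5
handle 44 [237.7, 179.7] [597.3, 126.6] [597.7, 127.1] [15.7, 11.1] -0.4
W
bay blue 967 [213.9, 193.0] [622.7, 189.7] [616.4, 192.4] [52.3, 31.9] 0.0
bay green 948 [305.2, 197.1] [618.7, 103.8] [613.6, 102.6] [50.6, 27.9] 0.0
bay white 562 [341.1, 196.5] [619.3, 70.1] [612.7, 66.4] [46.8, 23.9] 0.1
handle 1198 [278.5, 230.1] [614.0, 129.2] [613.1, 129.2] [38.4, 17.8] 0.0
row215 [116, 118, 116, 117, 118, 115, 115, 118, 116, 114, 120, 127, 108, 76, 120, 136, 134, 138, 134, 138, 135, 137, 137, 134, 134, 135, 137, 134, 136, 134, 136, 135, 136, 136, 135, 136, 133, 135, 135, 135, 136, 134, 135, 136, 135, 136, 136, 134, 133, 134, 135, 134, 135, 128, 75, 77, 117, 117, 114, 114, 116, 116, 116, 117, 117, 115, 118, 118, 115, 114]
col148 [113, 113, 112, 115, 116, 114, 112, 115, 131, 133, 97, 135, 136, 135, 134, 135, 135, 134, 134, 135, 135, 133, 137, 135, 135, 134, 134, 136, 134, 137, 135, 135, 136, 135, 136, 135, 135, 135, 136, 135, 135, 136, 137, 136, 134, 134, 134, 135, 137, 135, 136, 135, 136, 136, 135, 134, 136, 134, 135, 134, 135, 138, 136, 137, 135, 134, 134, 135, 136, 133, 137, 135, 134, 135, 136, 136, 134, 136, 136, 133, 136, 136, 135, 136, 135, 134, 134, 136, 136, 134, 135, 134, 116, 136, 118, 114, 115, 111, 111, 112, 112, 115, 113, 114, 118]
```

Emit:
{"method": "play_rows", "body": {
  "increments": [0,0,-30,0,0,0,0.4,0,0,-30,0,0,0,0.4,0,0,-17,0,0,0,0.4,0,0,0,0,0,0,0.6,0,0,0,0,0,0,1,0,0,0,0,0,0,1,0,0,0,0,0,0,1,0,0,0,0,0,0,1],
  "force": 70
}}

```text
time_s: 49.38
ee_pos: [0.6109, 0.1293, 0.0661]
tcp_rot: [-3.141, -0.001, -0.002]
ft_force: [-0.9, -1.8, 7.6]
finger_gap: 0.198
gripper_force: 70.1
```

Run:
```python
from h import *
ct=manip.calibration("top");im=cv2.imread("pics/top0.png")[:,:,::-1].copy()
g=im.max(2); m=np.zeros_like(g); m[165:270,110:185]=(g[165:270,110:185]>126)*255
n,l,st,ce=cv2.connectedComponentsWithStats(m,connectivity=4)
for i in np.argsort(-st[1:,4])[:2]+1:
    ys,xs=np.where(l==i); w=ray(ct,np.c_[xs,ys],.006)[:,:2]*1000
    print(st[i],cv2.minAreaRect(w.astype(np.float32)))
ys,xs=np.where(m>0); w=ray(ct,np.c_[xs,ys],.016)[:,:2]*1000; print("outer z16",cv2.minAreaRect(w.astype(np.float32)))
```

```text
[ 123  175   49   85 3208] ((523.3367919921875, 368.2591857910156), (105.4216079711914, 205.3900146484375), 85.6127700805664)
[130 172  42   4  49] ((630.1435546875, 359.9240417480469), (102.84109497070312, 2.7596919536590576), 85.87518310546875)
outer z16 ((525.7587280273438, 365.4244689941406), (105.47457122802734, 209.48568725585938), 85.77706146240234)
```

Tray centre ≈ (526, 366), long axis at −4.4°. So turn the magazine by +85.6°. Lift, move back, turn and cross over.

Emit:
{"method": "play_rows", "body": {
  "increments": [0,0,8,0,0,0,1,0,0,20,0,0,0,1,0,0,30,0,0,0,1,0,0,30,0,0,0,1,-20,0,7,0,0,0.1,1,-30,0,0,0,0,0.14,1,-25,0,0,0,0,0.15,1,-10,0,0,0,0,0.15,1,0,0,0,0,0,0.15,1,0,0,0,0,0,0.15,1]
}}

```text
time_s: 50.62
ee_pos: [0.5253, 0.1294, 0.1612]
tcp_rot: [2.865, 1.288, 0.001]
ft_force: [0.3, -1.4, -7.0]
finger_gap: 0.199
gripper_force: 68.9
```

Emit:
{"method": "play_rows", "body": {
  "increments": [0,10,0,0,0,0.15,1,0,25,0,0,0,0.15,1,0,30,0,0,0,0.15,1,0,30,0,0,0,0.15,1,0,30,0,0,0,0.054,1,0,30,0,0,0,0,1,0,30,0,0,0,0,1,0,30,0,0,0,0,1,0,20,0,0,0,0,1,0,0,0,0,0,0,1]
}}

```text
time_s: 51.88
ee_pos: [0.5247, 0.366, 0.1599]
tcp_rot: [2.304, 2.136, -0.001]
ft_force: [0.6, -0.2, -6.0]
finger_gap: 0.195
gripper_force: 68.9
```

Run:
```python
from h import *
need(0);s=manip.observe();print(s['ft_force'],s['finger_gap'],s['q'].round(2),s['time_s'])
c=manip.calibration("wrist");im=manip.camera("wrist");cv2.imwrite("pics/w20.png",im[:,:,::-1])
show(im,"red",.124+s['ee_pos'][2]-.066,c,amin=200);z=.055+s['ee_pos'][2]-.066
for k in ("blue","green"):show(im,k,z,c,amin=300)
show(im,"white",z,c,amin=200,rng=[(0,0,150,180,14,255)])
```

```text
TCP [524.7 366.  159.9] R [[0.076, 0.997, -0.0], [0.997, -0.076, -0.0], [-0.0, -0.0, -1.0]]
[ 0.62121442 -0.22411391 -6.01239397] 0.19463373490627053 [-0.84  0.6   0.21  1.6  -0.14  0.96 -0.66] 51.875
red 5851 [529.8, 232.5] [639.4, 390.3] [638.4, 386.8] [59.5, 28.0] -77.0
red 3149 [277.7, 283.5] [526.8, 372.9] [526.6, 371.6] [48.5, 17.3] 85.6
blue 4130 [528.8, 330.6] [718.2, 270.0] [709.0, 276.3] [104.6, 60.9] -77.0
blue 1682 [190.2, 222.4] [466.8, 381.5] [463.3, 375.7] [51.2, 32.0] 85.4
blue 1609 [363.6, 294.0] [587.2, 314.1] [587.9, 313.8] [62.5, 28.4] -15.9
blue 567 [497.0, 379.8] [701.8, 219.6] [703.6, 219.1] [52.7, 13.3] -43.2
green 1550 [313.9, 219.7] [552.0, 376.9] [552.4, 368.2] [51.3, 28.7] 85.6
green 1339 [111.1, 262.8] [404.0, 354.7] [405.3, 354.6] [36.2, 29.1] 29.4
white 6336 [280.9, 158.5] [532.5, 420.5] [532.1, 420.3] [123.6, 21.1] -4.4
white 1090 [362.9, 226.4] [585.7, 369.4] [588.7, 362.5] [47.3, 24.4] 85.4
white 1029 [512.9, 308.9] [701.9, 291.9] [701.9, 291.5] [30.0, 29.5] -4.4
white 646 [132.2, 244.1] [422.9, 368.3] [421.5, 367.2] [29.8, 22.5] -52.6
white 320 [546.4, 411.3] [751.9, 178.7] [749.4, 176.9] [31.8, 17.7] -0.1
white 293 [368.9, 389.0] [593.6, 217.4] [593.4, 217.2] [59.0, 7.2] -53.9
```

Everything's held level and aligned with the tray (−4.4°). One check of the tray's edges from the wrist picture before lowering.

Run:
```python
from h import *
c=manip.calibration("wrist");im=cv2.imread("pics/w20.png")[:,:,::-1].copy();g=im.min(2)
P=lambda u,v:proj(c,np.array([[.5265,.366,.016]])+np.array([[u*np.cos(-.077)-v*np.sin(-.077),u*np.sin(-.077)+v*np.cos(-.077),0]])/1000)[0].round(1)
for u,v in ((-101,49),(101,49),(0,49),(-101,0),(101,0)): print((u,v),P(u,v))
for col in (240,278,310): print(col,list(zip(range(120,180,4),g[120:180:4,col].tolist())))
for row in (160,175): print(row,list(zip(range(130,240,5),g[row,130:240:5].tolist())),list(zip(range(330,440,5),g[row,330:440:5].tolist())))
```

```text
(-101, 49) [184.1 143.6]
(101, 49) [371.2 143.4]
(0, 49) [277.6 143.5]
(-101, 0) [188.7 187.7]
(101, 0) [366.7 187.6]
240 [(120, 210), (124, 209), (128, 211), (132, 194), (136, 208), (140, 199), (144, 233), (148, 233), (152, 232), (156, 232), (160, 233), (164, 233), (168, 233), (172, 232), (176, 47)]
278 [(120, 203), (124, 196), (128, 204), (132, 199), (136, 197), (140, 199), (144, 233), (148, 232), (152, 232), (156, 233), (160, 233), (164, 232), (168, 233), (172, 233), (176, 48)]
310 [(120, 195), (124, 199), (128, 200), (132, 198), (136, 195), (140, 192), (144, 232), (148, 233), (152, 233), (156, 233), (160, 233), (164, 232), (168, 233), (172, 233), (176, 48)]
160 [(130, 199), (135, 202), (140, 208), (145, 205), (150, 203), (155, 204), (160, 197), (165, 204), (170, 199), (175, 196), (180, 191), (185, 225), (190, 70), (195, 232), (200, 233), (205, 233), (210, 233), (215, 233), (220, 233), (225, 232), (230, 233), (235, 232)] [(330, 233), (335, 233), (340, 232), (345, 233), (350, 232), (355, 233), (360, 233), (365, 232), (370, 111), (375, 232), (380, 197), (385, 211), (390, 205), (395, 203), (400, 202), (405, 201), (410, 197), (415, 206), (420, 215), (425, 204), (430, 197), (435, 207)]
175 [(130, 199), (135, 203), (140, 210), (145, 207), (150, 202), (155, 203), (160, 200), (165, 202), (170, 203), (175, 153), (180, 150), (185, 155), (190, 120), (195, 187), (200, 189), (205, 186), (210, 189), (215, 188), (220, 190), (225, 188), (230, 189), (235, 188)] [(330, 189), (335, 187), (340, 190), (345, 188), (350, 189), (355, 188), (360, 187), (365, 156), (370, 47), (375, 118), (380, 115), (385, 146), (390, 205), (395, 202), (400, 198), (405, 197), (410, 203), (415, 201), (420, 203), (425, 209), (430, 199), (435, 197)]
```

Emit:
{"method": "play_rows", "body": {
  "increments": [3,-1,-20,0,0,0,1,0,0,-25,0,0,0,1,0,0,-25,0,0,0,1,0,0,-12,0,0,0,1,0,0,-8,0,0,0,1,0,0,0,0,0,0,1]
}}

```text
time_s: 52.68
ee_pos: [0.5283, 0.3632, 0.0697]
tcp_rot: [2.305, 2.134, -0.001]
ft_force: [-0.0, -0.4, -5.5]
finger_gap: 0.193
gripper_force: 69.0
```

Emit:
{"method": "play_rows", "body": {
  "increments": [0,0,-4,0,0,0,1,0,0,-3,0,0,0,1,0,0,0,0,0,0,1]
}}

```text
time_s: 53.05
ee_pos: [0.5282, 0.3634, 0.0628]
tcp_rot: [2.305, 2.135, -0.001]
ft_force: [0.6, -0.3, -5.6]
finger_gap: 0.195
gripper_force: 69.0
```

Emit:
{"method": "play_rows", "body": {
  "increments": [0,0,-1,0,0,0,1,0,0,-1,0,0,0,1,0,0,0,0,0,0,1]
}}

```text
time_s: 53.42
ee_pos: [0.5283, 0.3635, 0.0621]
tcp_rot: [-2.305, -2.135, -0.0]
ft_force: [-5.8, -3.8, 13.1]
finger_gap: 0.199
gripper_force: 71.7
```

On the floor. Release, rise, and travel to the catch with shut fingers.

Emit:
{"method": "play_rows", "body": {
  "increments": [0,0,1,0,0,0,0.6,0,0,0,0,0,0,0.4,0,0,0,0,0,0,0.4,0,0,20,0,0,0,0.4,0,0,35,0,0,0,0.4,0,-10,35,0,0,0,0.4,0,-40,0,0,0,0.02,0.6,0,-40,0,0,0,0.02,1,0,-40,0,0,0,0.02,1,0,-40,0,0,0,0.018,1]
}}

```text
time_s: 54.68
ee_pos: [0.5285, 0.1922, 0.1533]
tcp_rot: [2.219, 2.223, 0.002]
ft_force: [1.3, -1.5, -0.4]
finger_gap: 0.003
gripper_force: 0.0
```

Emit:
{"method": "play_rows", "body": {
  "increments": [-5,-40,0,0,0,0,1,-10,-40,0,0,0,0,1,-10,-40,0,0,0,0,1,-10,-40,0,0,0,0,1,-10,-40,0,0,0,0,1,-5,-40,0,0,0,0,1,0,-40,0,0,0,0,1,0,-40,0,0,0,0,1,0,-15,0,0,0,0,1,0,0,0,0,0,0,1]
}}

```text
time_s: 55.92
ee_pos: [0.4784, -0.142, 0.1525]
tcp_rot: [2.221, 2.221, 0.0]
ft_force: [0.3, 0.7, -0.4]
finger_gap: -0.001
gripper_force: 0.0
```

Run:
```python
from h import *
need(0);s=manip.observe();print(s['ft_force'],s['finger_gap'],s['q'].round(2),s['time_s'])
c=manip.calibration("wrist");im=manip.camera("wrist");show(im,"red",.072,c,amin=60)
t=manip.camera("top");ct=manip.calibration("top");show(t,"red",.072,ct,roi=(330,190,380,240))
show(t,"red",.120,ct,roi=(110,160,190,275))
for k in ("blue","green"):show(t,k,.051,ct,roi=(110,160,190,275))
b=cv2.cvtColor(t,cv2.COLOR_RGB2HSV);m=np.zeros(b.shape[:2],np.uint8);m[160:275,110:190]=cv2.inRange(b,(0,0,0),(180,255,45))[160:275,110:190]
ys,xs=np.where(m);print("mag",cv2.minAreaRect((ray(ct,np.c_[xs,ys],.051)[:,:2]*1000).astype(np.float32)))
```

```text
TCP [ 478.4 -142.   152.5] R [[-0.0, 1.0, 0.001], [1.0, 0.0, -0.0], [-0.0, 0.001, -1.0]]
[ 0.28724347  0.65332293 -0.41173961] -0.0010588469736137172 [-0.03  0.4   0.25  1.98 -0.14  0.78  0.31] 55.925
red 409 [206.5, 185.1] [415.2, -121.8] [415.0, -122.5] [42.4, 8.1] 67.0
red 282 [321.4, 206.9] [520.4, -142.8] [520.5, -142.9] [19.9, 11.7] -0.1
red 132 [133.3, 213.2] [526.4, 361.6] [526.4, 361.7] [38.7, 16.9] 84.8
blue 151 [141.0, 242.5] [460.6, 367.6] [460.6, 372.3] [52.4, 26.0] 89.3
green 148 [144.9, 203.9] [552.0, 358.5] [552.9, 361.9] [50.3, 26.2] 89.1
mag ((526.218994140625, 357.04620361328125), (80.02894592285156, 169.56988525390625), 85.47309112548828)
```

Magazine sits in the tray at about (527, 362), packs in place. Push the catch home.

Emit:
{"method": "play_rows", "body": {
  "increments": [0,0,-40,0,0,0,1,0,0,-40,0,0,0,1,0,0,-40,0,0,0,1,0,0,-18,0,0,0,1,8,-0.5,0,0,0,0,1,8,0,0,0,0,0,1,8,0,0,0,0,0,1,8,0,0,0,0,0,1,4,0,0,0,0,0,1,0,0,0,0,0,0,1]
}}

```text
time_s: 57.28
ee_pos: [0.5147, -0.1422, 0.014]
tcp_rot: [2.219, 2.222, 0.0]
ft_force: [0.7, -0.1, 0.6]
finger_gap: -0.002
gripper_force: 0.0
```

Emit:
{"method": "play_rows", "body": {
  "increments": [4,0,0,0,0,0,1,3,0,0,0,0,0,1,0,0,0,0,0,0,1]
}}

```text
time_s: 57.65
ee_pos: [0.5216, -0.1422, 0.0139]
tcp_rot: [2.219, 2.223, -0.0]
ft_force: [0.1, -0.1, -0.0]
finger_gap: -0.0
gripper_force: 0.0
```

Run:
```python
from h import *
t=manip.camera("top");ct=manip.calibration("top");show(t,"red",.072,ct,roi=(330,190,380,240),amin=4)
c=manip.calibration("wrist");show(manip.camera("wrist"),"red",.072,c,amin=60)
```

```text
red 1247 [85.2, 237.7] [437.8, -111.7] [437.4, -112.7] [36.1, 7.4] 67.1
red 694 [328.2, 295.3] [547.0, -141.6] [547.0, -142.9] [19.5, 11.8] 0.0
```

Emit:
{"method": "play_rows", "body": {
  "increments": [1.5,0,0,0,0,0,1,1.5,0,0,0,0,0,1,0,0,0,0,0,0,1]
}}

```text
time_s: 58.12
ee_pos: [0.5236, -0.1421, 0.0138]
tcp_rot: [-2.219, -2.222, 0.002]
ft_force: [-5.5, -0.2, 2.9]
finger_gap: -0.003
gripper_force: 2.8
```

At the stop. Back off, rise, and do a final check.

Emit:
{"method": "play_rows", "body": {
  "increments": [-15,0,0,0,0,0,1,-20,0,0,0,0,0,1,0,0,30,0,0,0,1,0,0,40,0,0,0,1,0,0,40,0,0,0,1,-20,-40,20,0,0,0,1,-20,-50,0,0,0,0,1,0,-50,0,0,0,0,1,0,0,0,0,0,0,1,0,0,0,0,0,0,1]
}}

```text
time_s: 59.38
ee_pos: [0.4493, -0.2818, 0.1437]
tcp_rot: [-2.22, -2.223, 0.0]
ft_force: [-0.6, 0.8, -0.1]
finger_gap: -0.004
gripper_force: 0.0
```

Run:
```python
from h import *
need(0);print(manip.observe()['ft_force'].round(1))
t=manip.camera("top");ct=manip.calibration("top");show(t,"red",.072,ct,roi=(330,190,380,240))
show(t,"red",.120,ct,roi=(110,160,190,275))
for k in ("blue","green"):show(t,k,.051,ct,roi=(110,160,190,275))
show(t,"orange",.11,ct,roi=(352,155,375,190));show(t,"orange",.054,ct,roi=(295,155,312,195))
a=cv2.imread("pics/top0.png")[:,:,::-1];d=cv2.absdiff(t,np.ascontiguousarray(a)).max(2);d=(cv2.medianBlur(d,3)>35).astype(np.uint8)
n,l,st,ce=cv2.connectedComponentsWithStats(d);print([(s.tolist()) for s in st[1:] if s[4]>25])
s=manip.camera("side");cs=manip.calibration("side");show(s,"red",.120,cs,roi=(90,250,240,410))
for b in ("blue","green"):show(s,b,.051,cs,roi=(90,250,240,410))
print(proj(cs,[[.5275,.362,.107],[.5275,.362,.117]]))
```

```text
TCP [ 449.3 -281.8  143.7] R [[-0.001, 1.0, -0.0], [1.0, 0.001, -0.0], [-0.0, -0.0, -1.0]]
[-0.6  0.8 -0.1]
red 45 [357.0, 203.0] [545.1, -141.4] [545.1, -141.4] [18.5, 9.2] -1.1
red 131 [133.3, 213.2] [526.4, 361.8] [526.4, 361.8] [38.5, 16.9] 84.8
blue 152 [141.0, 242.5] [460.4, 367.6] [460.6, 372.2] [52.5, 26.0] 89.3
green 149 [144.9, 203.7] [552.3, 358.7] [552.9, 362.1] [50.5, 26.2] 89.1
orange 60 [363.0, 171.5] [612.7, -152.2] [612.7, -152.2] [24.7, 8.9] -1.2
orange 75 [302.0, 175.7] [612.8, -15.4] [613.2, -15.5] [59.2, 4.7] -0.8
[[125, 178, 41, 75, 2449], [379, 195, 172, 225, 22544], [274, 236, 18, 24, 272], [238, 243, 18, 24, 297], [202, 245, 10, 19, 57], [194, 250, 10, 13, 87]]
red 265 [152.8, 309.1] [522.5, 366.7] [518.7, 366.0] [40.7, 35.1] 79.6
red 59 [95.7, 253.1] [724.3, 322.7] [724.1, 322.8] [31.8, 13.8] 87.4
red 15 [96.5, 281.9] [652.0, 376.3] [652.1, 376.9] [26.4, 2.3] -89.1
red 14 [104.0, 256.5] [703.3, 320.5] [703.6, 320.2] [41.5, 2.1] -55.5
red 8 [101.4, 274.2] [663.0, 357.6] [662.8, 358.6] [9.4, 3.3] -37.9
blue 856 [179.5, 285.8] [599.5, 238.8] [602.7, 238.5] [120.5, 59.2] -0.8
blue 306 [180.6, 361.9] [457.2, 376.4] [460.7, 372.4] [53.5, 30.1] 85.8
blue 87 [140.6, 252.2] [744.4, 208.1] [742.2, 212.2] [41.5, 25.5] 37.7
green 158 [138.5, 337.9] [552.6, 380.2] [553.7, 377.6] [31.0, 26.1] -7.1
[[153.66156454 312.51559002]
 [153.04117845 307.7714176 ]]
```

Knob, trigger and pad read as they did at the start (knob within 2 mm). The magazine is in the tray with all three packs in it, and no bystander has visibly moved. Handing in.

```bash
python3 -c "
from plant import manip
print(manip.close_job())"
```

```text
the job is handed in; nothing more can be done
None
```

The job is handed in, with no verdict returned: the magazine holding all three packs stands in the feed tray, the jaw is fully back, the catch is home, and no bystander moved in the top-camera check.

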